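# Rack two carved panels in stacking drying trays

### The arm

A 7-joint arm with a two-finger parallel gripper is mounted at the origin on the work surface. World frame = base frame: x ahead of the robot, y to its left, z up, the work surface at z = 0. Lengths are in mm, angles in rad, forces in N, time in s.
With the tool pointing down it reaches from about 425 to 875 mm from the base axis. Payload 4.7 kg.
Tool frame: the origin (TCP) lies midway between the tips of the shut fingers; the grasp point (between the pads) lies 19 mm behind it; z points along the fingers, y is the direction in which the jaws open and shut (so a half turn about z gives the same grasp; the last joint's range is limited). The gripper opens to 85 mm and grips with 20 to 120 N. Pads are 22 mm wide; open, the fingers measure 114 mm over their backs; the gripper's body (76 mm by 85 mm) begins 54 mm behind the grasp point. The pads swing forward as they close: fully open they stand 13 mm farther back than shut.
Start: joints at [-1.149, 0.321, -0.07, 1.45, 0.023, 1.371, -0.057], TCP at [257.815, 596.708, 192.449] pointing down, gripper open.
Joint ranges: [-2.86, 2.86], [-0.3, 2.09], [-1.38, 1.24], [0.06, 2.45], [-1.56, 4.7], [0.09, 2.05], [-2.69, 2.69]. Speed limits (rad/s): [2.57, 2.57, 3.14, 3.14, 3.14, 3.14, 3.14].

### API

Orientations are given as a rotation vector (axis times angle).
In Python, from workcell import bot, imaging gives the robot as it stands.
- The arm moves only by the tool carry_out, never from a script. Its argument "rows" is one flat list of numbers, 4 for each row, row after row: the shift along the tool's x, y, z in m, then the turn about the tool's z in degrees. In form: [x, y, z, twist, x, y, z, twist, ...]. A call has 1 to 5 rows; each row shifts and turns the commanded pose from where the row before left it, along the tool's axes as they then stand; what a row does not reach is not made up. A row lasts 1/12 s, in which the tool goes at most 41.7 mm and 7.16 degrees, less where a joint would pass 70% of its speed; a pose out of reach is approached as far as the arm can. A call is refused whole if a number of a shift passes 0.0417 or a number of a turn 7.16, either way. A call with a gripper value outside its range is refused whole. "claw" is the finger opening in m, from 0 to 0.0854, set as the call begins (left out, the last holds). The fingers move at their own pace and stop on an object; "grip_force" is the grip in N (left out, the last holds). Time passes only in rows, so rows that do not move let the fingers close. It gives the time, the measured TCP pose, the force and the opening at its end, in the units of the state.
- bot.get_state(): the state, without advancing time (a new reading comes with each control period).
- imaging.camera(name): name is "scene" or "side" or "wrist"; returns a dict with "color" (384x512x3 uint8, blue, green, red), "range_z" (384x512 float32, mm along the optical axis (not along the pixel's ray), 0 where there is no reading), "camera_matrix" (3x3 intrinsics, pixels), "world_from_camera" (4x4, takes a point from camera to world coordinates). Camera axes: x right, y down, z forward; pixel columns grow to the right and rows downward; lengths in mm; the calibration is good to about 2 mm. A picture is of the moment at which its call begins.
- bot.hand_in(): hands the job in, once; it reports no verdict.
The state is a dict: "time": time; "joint_positions": joint angles; "joint_velocities": joint speeds; "tau": joint torques, N m; "position": TCP position; "ee_rot": TCP orientation; "force": force on the tool from outside, world axes, zero at the start; "ft_torque": the same for the moment, N m; "grip_width": finger opening in mm.
Only numpy, scipy, OpenCV 4.12 (cv2) and the standard library are available. Lean on these libraries where they do the work, as an engineer would, in place of code of your own. Each camera call takes 0.05 s, during which the arm holds its last target.

### The job

Put the two carved panels away in the drying rack: lay the dark walnut panel flat on the slats of the fixed bottom tray, centred and lengthwise so that it bears on all three slats, stack the loose tray on top with its feet fully home inside the corner angles, lay the pale limewood panel in that tray in the same way, and close the stack with the plywood cover, its feet fully home too. Set each thing down gently without dropping it, and leave the plain blank, the tin and the tools on the bench where they are.

Things in the scene. Friction and masses are not known exactly. Their poses are not given: they have to be found in the camera images.
- base_slat (a point): Fixed bottom tray of a drying rack, an open beech frame 190 x 140 mm on a dark plinth. Site: centre of its middle slat, 42 mm above the bench; x along the tray's length, y along the slat, z up. Three slats, 12 mm wide, 112 long, at x = -66, 0, 66 mm; their tops, which carry the panel, are 8 mm above the point. Rails around them (y = 56 to 68, x = 81 to 93 mm either side) are 4 mm lower than the slats.
- base_post (a point): Middle of the bottom tray at the height of its four post tops, 46 mm above its middle slat's centre. The 18 mm square corner posts (outer faces x +-95, y +-70 mm) carry the next tray's feet. Bright steel angles round the outer corners of the posts stand 12 mm higher, and their lips flare out for 6 mm more: they catch and centre the feet, 2 mm play each side.
- tray_slat (a point): Loose second tray, the same without plinth, 0.34 kg, on the bench. Site: centre of its middle slat, to lift it by: 12 mm wide (x), 16 tall, 112 long (y), 54 mm free on each side, over the centre of mass, 22 mm above the underside of the feet; axes as for the bottom tray; its slat tops are 8 mm above it. Seated, it is 68 mm above the bottom tray's slat point. The same either way round.
- tray_post (a point): Middle of the loose tray at the height of its post tops, 68 mm above the underside of its feet; posts and flared steel angles as on the bottom tray (205 x 155 mm over the lips, which end 18 mm above this point). Its four corner feet, 186 x 136 mm over all and 14 mm tall, go down inside the angles of the bottom tray and stand on its posts.
- cover_bar (a point): Loose plywood cover, 190 x 140 x 12 mm board, 0.3 kg, on four corner feet like the tray's, on the bench. Site: centre of its beech grab bar, 54 mm above the underside of the feet; x along the board, y along the bar, z up. Bar 16 mm wide (x), 16 tall, 120 long, 20 mm of air under it between end blocks. Seated on the second tray it is 100 mm above that tray's slat point. Same either way round.
- walnut_mid (a point): Dark brown carved walnut panel, 160 x 56 x 24 mm, about 0.14 kg, lying on the bench carved face up. Site at its centre, 12 mm above its underside; x along its length, y across, z up through the carved face. The same either way round.
- lime_mid (a point): Pale carved limewood panel, 160 x 56 x 24 mm, about 0.12 kg, lying on the bench carved face up. Site at its centre, 12 mm above its underside; x along its length, y across, z up through the carved face. The same either way round.
- blank: Bystander: plain mid-brown oak blank, not carved, 160 x 56 x 24 mm, lying flat. Origin: centre of its underside.
- gouge_a: Bystander: carving gouge with reddish octagonal handle, 212 mm long, 27 mm thick, lying along its x. Origin: near its middle, on the bench.
- gouge_b: Bystander: carving gouge with yellowish octagonal handle, 212 mm long, 27 mm thick, lying along its x. Origin: near its middle, on the bench.
- mallet: Bystander: turned round mallet standing on its head, 82 mm across, 240 mm tall. Origin: centre of its underside.
- stone: Bystander: sharpening stone on a dark wooden block, 190 x 70 x 36 mm, along its x. Origin: centre of its underside.
- wax_tin: Bystander: low round tin, 83 mm across, 44 mm tall. Origin: centre of its underside.
- rasp: Bystander: rasp with wooden handle, 220 mm long, 26 mm thick, lying along its x. Origin: near its middle, on the bench.
Mind the look-alikes: they are no part of the job. Leave any turquoise look-alike of the part that bears cover_bar alone.

How it is judged (in metres and radians):
On the way, in this order (a step that is already met when the one before it is completed fails the run):
1. the walnut panel lies centred and lengthwise on the slats of the bottom tray, let go (x of walnut_mid in the frame of base_slat between -0.013 and 0.013 m and y of walnut_mid in the frame of base_slat between -0.02 and 0.02 m and z of walnut_mid in the frame of base_slat between 0.017 and 0.023 m and angle between the x axis of walnut_mid and the x axis of base_slat, either way round below 0.14 rad and angle between walnut_mid's own z axis and vertical below 0.05 rad and contact force between walnut_panel and the fingers below 0.05 N and linear speed of walnut_panel below 0.02 m/s), for 0.2 s.
2. the loose tray is seated on the bottom tray, all feet inside the angles, let go, the walnut panel still in place (x of tray_slat in the frame of base_slat between -0.0045 and 0.0045 m and y of tray_slat in the frame of base_slat between -0.0045 and 0.0045 m and z of tray_slat in the frame of base_slat between 0.065 and 0.071 m and angle between the x axis of tray_slat and the x axis of base_slat, either way round below 0.06 rad and angle between tray_slat's own z axis and vertical below 0.03 rad and x of walnut_mid in the frame of base_slat between -0.013 and 0.013 m and y of walnut_mid in the frame of base_slat between -0.02 and 0.02 m and z of walnut_mid in the frame of base_slat between 0.017 and 0.023 m and angle between the x axis of walnut_mid and the x axis of base_slat, either way round below 0.14 rad and angle between walnut_mid's own z axis and vertical below 0.05 rad and contact force between tray and the fingers below 0.05 N and linear speed of tray below 0.02 m/s), for 0.2 s.
3. the limewood panel lies centred and lengthwise on the slats of the second tray, let go (x of lime_mid in the frame of tray_slat between -0.013 and 0.013 m and y of lime_mid in the frame of tray_slat between -0.02 and 0.02 m and z of lime_mid in the frame of tray_slat between 0.017 and 0.023 m and angle between the x axis of lime_mid and the x axis of tray_slat, either way round below 0.14 rad and angle between lime_mid's own z axis and vertical below 0.05 rad and x of tray_slat in the frame of base_slat between -0.0045 and 0.0045 m and y of tray_slat in the frame of base_slat between -0.0045 and 0.0045 m and z of tray_slat in the frame of base_slat between 0.065 and 0.071 m and angle between the x axis of tray_slat and the x axis of base_slat, either way round below 0.06 rad and angle between tray_slat's own z axis and vertical below 0.03 rad and contact force between lime_panel and the fingers below 0.05 N and linear speed of lime_panel below 0.02 m/s), for 0.2 s.
4. the cover is seated on the second tray, all feet inside the angles, let go (x of cover_bar in the frame of tray_slat between -0.0045 and 0.0045 m and y of cover_bar in the frame of tray_slat between -0.0045 and 0.0045 m and z of cover_bar in the frame of tray_slat between 0.097 and 0.103 m and angle between the x axis of cover_bar and the x axis of tray_slat, either way round below 0.06 rad and angle between cover_bar's own z axis and vertical below 0.03 rad and contact force between cover and the fingers below 0.05 N and linear speed of cover below 0.02 m/s), for 0.2 s.
At the end, for the whole second after the job is handed in: Walnut panel on the bottom tray's slats, limewood on the second's, each within 13 mm lengthwise, 20 mm sideways and 8 degrees of centred; second tray on the bottom one and cover on that, each level, within 4.5 mm of centred and 3 mm of seated height; all released and at rest (x of walnut_mid in the frame of base_slat between -0.013 and 0.013 m and y of walnut_mid in the frame of base_slat between -0.02 and 0.02 m and z of walnut_mid in the frame of base_slat between 0.017 and 0.023 m and angle between the x axis of walnut_mid and the x axis of base_slat, either way round below 0.14 rad and angle between each of walnut_mid, lime_mid's own z axis and vertical below 0.05 rad and x of tray_slat in the frame of base_slat between -0.0045 and 0.0045 m and y of tray_slat in the frame of base_slat between -0.0045 and 0.0045 m and z of tray_slat in the frame of base_slat between 0.065 and 0.071 m and angle between the x axis of tray_slat and the x axis of base_slat, either way round below 0.06 rad and angle between each of tray_slat, cover_bar's own z axis and vertical below 0.03 rad and x of lime_mid in the frame of tray_slat between -0.013 and 0.013 m and y of lime_mid in the frame of tray_slat between -0.02 and 0.02 m and z of lime_mid in the frame of tray_slat between 0.017 and 0.023 m and angle between the x axis of lime_mid and the x axis of tray_slat, either way round below 0.14 rad and x of cover_bar in the frame of tray_slat between -0.0045 and 0.0045 m and y of cover_bar in the frame of tray_slat between -0.0045 and 0.0045 m and z of cover_bar in the frame of tray_slat between 0.097 and 0.103 m and angle between the x axis of cover_bar and the x axis of tray_slat, either way round below 0.06 rad and linear speed of each of walnut_panel, lime_panel, tray, cover below 0.02 m/s); the robot touches nothing.
It fails at once if the walnut panel is dropped (falls free by about 2 cm or more) (contact force between walnut_panel and the fingers below 0.02 N and contact force between walnut_panel and anything else below 0.02 N and linear speed of walnut_panel above 0.6 m/s).
It fails at once if the lime panel is dropped (falls free by about 2 cm or more) (contact force between lime_panel and the fingers below 0.02 N and contact force between lime_panel and anything else below 0.02 N and linear speed of lime_panel above 0.6 m/s).
It fails at once if the tray is dropped (falls free by about 2 cm or more) (contact force between tray and the fingers below 0.02 N and contact force between tray and anything else below 0.02 N and linear speed of tray above 0.6 m/s).
It fails at once if the cover is dropped (falls free by about 2 cm or more) (contact force between cover and the fingers below 0.02 N and contact force between cover and anything else below 0.02 N and linear speed of cover above 0.6 m/s).
It fails at once if the blank, the tin or a tool on the bench is pushed more than 3 cm or knocked over (distance of any of blank, gouge_a, gouge_b, mallet, stone, wax_tin, rasp from where it was at the start of the episode above 0.03 m or angle between mallet's own z axis and vertical above 0.3 rad).
It also fails if it takes over 72 s, if anything falls off the work surface, if the arm or the gripper's body presses on something with over 40 N, if the wrist force passes 120 N, or if a joint passes its speed limit or range.

## Working session

There is one attempt and no reset: what is moved stays moved. The work goes in short steps, Python scripts to look and compute and a tool call to move; the robot and the scene stay as the last step left them, time stands still between calls to the robot, and variables do not carry over. Pictures are saved under pics/ and viewed, and the job is handed in when it is done.

Besides the shell and the picture viewer there is one more tool, called after "Emit:" by a JSON object that holds its "fn" and its "kwargs", one argument or row to a line. carry_out: Moves the arm, as the interface text tells. Its arguments: {"type":"object","properties":{"rows":{"type":"array","items":{"type":"number"}},"claw":{"type":"number"},"grip_force":{"type":"number"}},"required":["rows"]}

```bash
ls; mkdir -p pics; cat > h.py <<'E'
import sys; sys.path.insert(0,'.')
import numpy as np, cv2
from workcell import bot, imaging
def save(name,fn,scale=1.5):
    c=imaging.camera(name); im=c['color']
    cv2.imwrite('pics/'+fn,cv2.resize(im,None,fx=scale,fy=scale)); np.savez('pics/'+fn+'.npz',**c); return c
E
python3 - <<'E'
from h import *
print(bot.get_state())
for n in ['scene','side','wrist']:
    c=save(n,n+'0.png'); print(c['camera_matrix'],c['world_from_camera'].round(3))
E
```

```text
pics
{'time': 0.0, 'joint_positions': array([-1.14893671,  0.32181332, -0.07006954,  1.45169235,  0.0225842 ,
        1.37080906, -0.05692916]), 'joint_velocities': array([ 0.00080804,  0.00015159,  0.00142118, -0.00102273,  0.00157353,
        0.0012965 , -0.00011274]), 'tau': array([-5.32927897e-04, -4.93588364e+01, -3.82548105e-01, -3.14319348e+01,
        1.30169454e-02,  1.15984184e-02,  1.35938757e-05]), 'position': array([257.56423875, 596.11056404, 191.32103687]), 'ee_rot': array([-6.36041692e-01, -3.07622143e+00,  3.00233831e-03]), 'force': array([ 0.05557578, -0.36213044, -0.30835165]), 'ft_torque': array([0.02126862, 0.0432567 , 0.02665353]), 'grip_width': 85.92769127229931}
[[386.89276436   0.         260.26770683]
 [  0.         386.89276436 193.58108149]
 [  0.           0.           1.        ]] [[ 2.640000e-01  6.710000e-01 -6.930000e-01  1.411096e+03]
 [ 9.640000e-01 -1.710000e-01  2.010000e-01 -2.802760e+02]
 [ 1.700000e-02 -7.210000e-01 -6.920000e-01  1.007585e+03]
 [ 0.000000e+00  0.000000e+00  0.000000e+00  1.000000e+00]]
[[399.1064829   0.        258.7848996]
 [  0.        399.1064829 188.9301317]
 [  0.          0.          1.       ]] [[ 9.57000e-01 -1.50000e-01  2.50000e-01  1.96278e+02]
 [-2.91000e-01 -5.58000e-01  7.77000e-01 -9.16543e+02]
 [ 2.30000e-02 -8.16000e-01 -5.78000e-01  7.57326e+02]
 [ 0.00000e+00  0.00000e+00  0.00000e+00  1.00000e+00]]
[[283.37766436   0.         253.1438138 ]
 [  0.         283.37766436 193.6735196 ]
 [  0.           0.           1.        ]] [[ 3.97000e-01  8.72000e-01  2.86000e-01  1.83916e+02]
 [ 9.18000e-01 -3.76000e-01 -1.27000e-01  6.28147e+02]
 [-3.00000e-03  3.13000e-01 -9.50000e-01  3.73780e+02]
 [ 0.00000e+00  0.00000e+00  0.00000e+00  1.00000e+00]]
```

View pics/scene0.png

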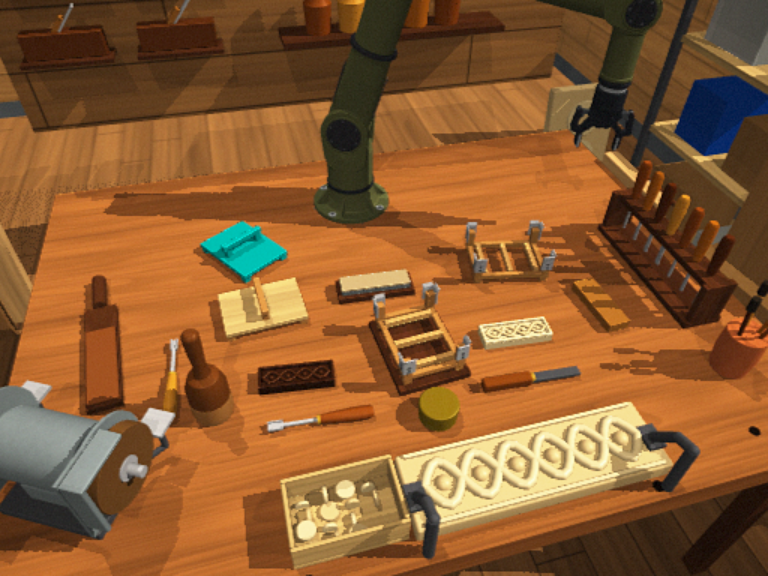

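View pics/side0.png

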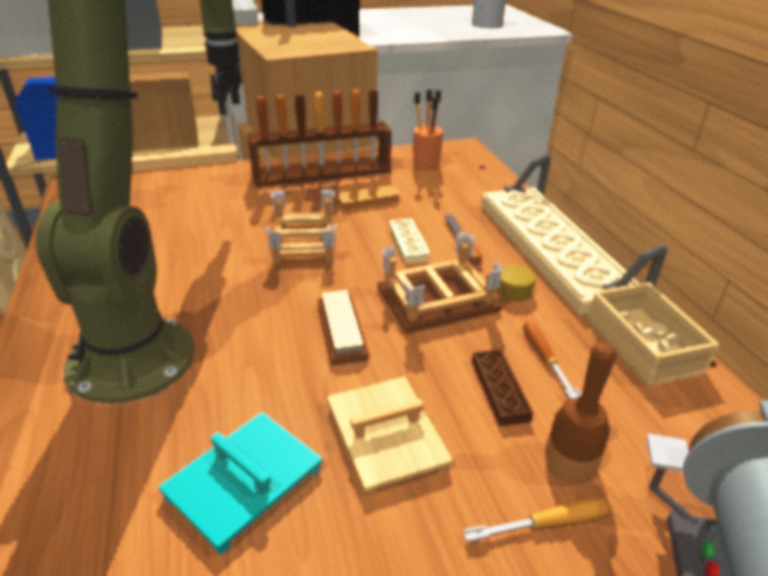

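View pics/wrist0.png

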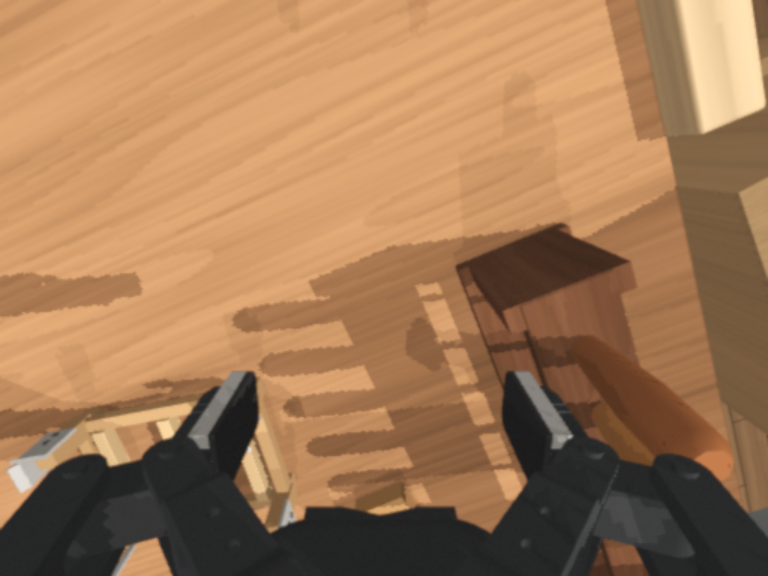

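Scene view: base tray on its dark plinth around (420,345), loose tray at (505,252), walnut (297,377), lime (515,332), cover (263,306), turquoise decoy (243,249), blank probably (600,303), stone (375,285). I'll measure with point clouds.

```bash
cat >> h.py <<'E'
def cloud(c):
    z=c['range_z'].astype(float); K=c['camera_matrix']; v,u=np.mgrid[0:z.shape[0],0:z.shape[1]]
    P=np.stack([(u-K[0,2])*z/K[0,0],(v-K[1,2])*z/K[1,1],z,np.ones_like(z)],-1)@c['world_from_camera'].T
    P=P[...,:3].copy(); P[z<=0]=np.nan; return P
def pix(c,p):
    p=np.atleast_2d(np.asarray(p,float)); q=np.c_[p,np.ones(len(p))]@np.linalg.inv(c['world_from_camera']).T
    return np.c_[q[:,0]/q[:,2]*c['camera_matrix'][0,0]+c['camera_matrix'][0,2],q[:,1]/q[:,2]*c['camera_matrix'][1,1]+c['camera_matrix'][1,2]]
def ray(c,uv,zh):
    K=c['camera_matrix'];T=c['world_from_camera'];uv=np.atleast_2d(np.asarray(uv,float))
    d=np.c_[(uv[:,0]-K[0,2])/K[0,0],(uv[:,1]-K[1,2])/K[1,1],np.ones(len(uv))]@T[:3,:3].T
    o=T[:3,3]; s=(zh-o[2])/d[:,2]; return o+d*s[:,None]
E
python3 - <<'E'
from h import *
for n in ['scene','side']:
    c=np.load(f'pics/{n}0.png.npz'); P=cloud(c); col=c['color']
    # ortho x 250..950 (rows), y -500..500 (cols), 1px=1.25mm
    M=np.zeros((560,800,3),np.uint8); H=np.full((560,800),-1e9)
    ok=np.isfinite(P[...,2])&(P[...,2]>-10)&(P[...,2]<300)
    p=P[ok];cc=col[ok]
    r=((p[:,0]-250)/1.25).astype(int);q=((p[:,1]+500)/1.25).astype(int)
    m=(r>=0)&(r<560)&(q>=0)&(q<800)
    for i in np.argsort(p[:,2]):
        if m[i]: cv2.rectangle(M,(q[i]-1,r[i]-1),(q[i]+1,r[i]+1),tuple(int(x) for x in cc[i]),-1)
    cv2.imwrite(f'pics/ortho_{n}.png',M)
    b=P[(abs(P[...,2])<15)]; print(n,np.percentile(b[:,2],[5,25,50,75,95]))
E
```

```text
scene [-3.61523898 -1.32405516  0.18420983  1.79366032  6.16361575]
side [-3.15765294 -1.58572455 -0.54069686  0.55743073  7.05284929]
```

View pics/ortho_scene.png

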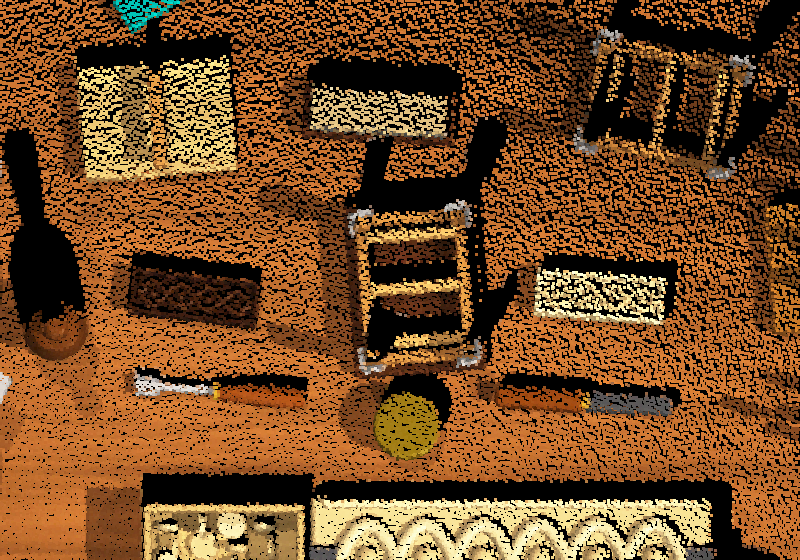

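View pics/ortho_side.png

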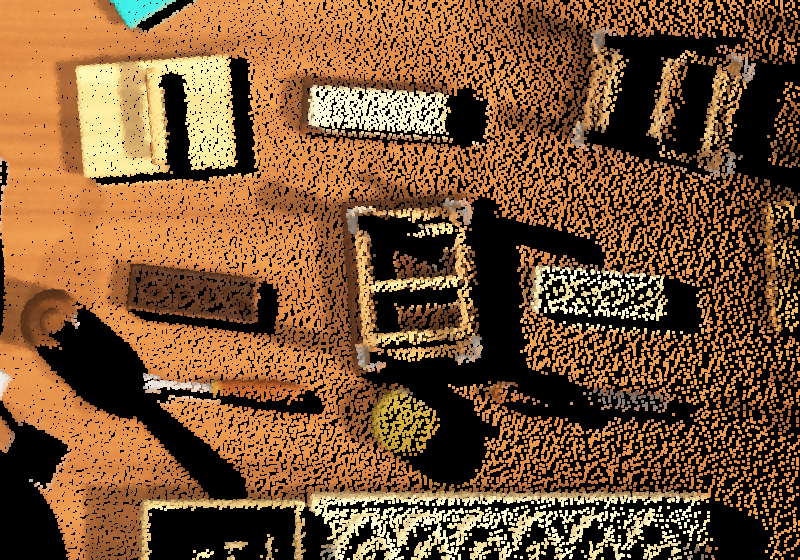

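```bash
cat >> h.py <<'E'
def rect(pts):
    # robust-ish min area rect: center, long axis angle(deg), long, short
    (cx,cy),(w,h),a=cv2.minAreaRect(pts.astype(np.float32))
    if w<h: w,h=h,w; a+=90
    a=(a+90)%180-90
    return np.round([cx,cy,a,w,h],1)
def clip(p):
    # drop outliers with few neighbours
    from scipy.spatial import cKDTree
    t=cKDTree(p[:,:2]); n=np.array([len(x) for x in t.query_ball_point(p[:,:2],7)]); return p[n>=max(3,np.median(n)*.3)]
E
python3 - <<'E'
from h import *
B={'walnut':(612,-256,110,16,34),'lime':(619,252,110,16,34),'cover':(396,-302,135,24,36),'tray_hi':(381,331,130,60,92),'base_hi':(610,19,130,80,115),'tray_slat':(381,331,95,22,36),'base_slat':(610,19,110,44,54),'blank':(580,500,120,16,40)}
for n in ['scene','side']:
    c=np.load(f'pics/{n}0.png.npz'); P=cloud(c).reshape(-1,3)
    for k,(x,y,r,a,b) in B.items():
        p=P[(np.hypot(P[:,0]-x,P[:,1]-y)<r)&(P[:,2]>a)&(P[:,2]<b)]
        if len(p)<10: print(n,k,len(p));continue
        q=clip(p); print(n,k,len(q),rect(q[:,:2]),np.median(q[:,2]).round(1))
E
```

```text
scene walnut 732 [ 622.2 -256.1   83.4  159.    60.2] 21.6
scene lime 576 [620.9 250.7  85.6 160.8  60.3] 21.5
scene cover 1218 [ 367.1 -305.7    4.5  211.   189.1] 26.6
scene tray_hi 235 [380.7 330.6  78.8 204.7 156.7] 74.0
scene base_hi 331 [608.5  19.    4.1 207.4 153.6] 92.9
scene tray_slat 421 [380.8 330.4  80.2 185.8 142.5] 26.9
scene base_slat 721 [610.   18.7   3.9 192.3 139.4] 47.7
scene blank 538 [586.8 491.7   4.8 162.1  61.5] 23.3
side walnut 969 [ 618.1 -257.6   83.2  162.7   56.6] 21.1
side lime 356 [616.5 249.8  86.1 167.1  57.1] 21.3
side cover 2782 [ 363.8 -306.5    4.7  203.7  191.4] 25.6
side tray_hi 253 [377.8 329.4  78.9 206.3 153. ] 73.1
side base_hi 367 [605.8  18.1   4.1 206.3 155.7] 93.0
side tray_slat 409 [376.  329.2  77.  183.6 134.1] 26.7
side base_slat 595 [605.5  17.6   3.7 187.9 140.7] 46.8
side blank 284 [582.5 487.3   1.9 162.2  58.4] 23.0
```

```bash
cat >> h.py <<'E'
def pose():
    s=bot.get_state(); R,_=cv2.Rodrigues(np.array(s['ee_rot'])); return s,np.array(s['position']),R
def plan(x,y,z,yaw,n=None,step=38,start=None):
    """yaw: world angle(deg) of tool y. prints rows in tool axes"""
    s,p,R=pose()
    y0=np.degrees(np.arctan2(R[1,1],R[0,1]))
    if start is not None: p=np.array(start[:3],float); y0=start[3]
    dy=(yaw-y0+90)%180-90
    d=np.array([x,y,z])-p
    N=n or max(int(np.ceil(np.linalg.norm(d)/step)),int(np.ceil(abs(dy)/7)),1)
    print('t',round(s['time'],2),'pos',p.round(1),'yaw',round(y0,2),'tilt',np.degrees(np.arccos(-R[2,2])).round(2),'w',round(s['grip_width'],1),'F',np.round(s['force'],1),'j7',s['joint_positions'][6].round(2),'dyaw',round(dy,1),'N',N)
    out=[]
    for i in range(N):
        a=np.radians(y0+dy*i/N); ty=np.array([np.cos(a),np.sin(a),0]); tz=np.array([0,0,-1.]); tx=np.cross(ty,tz)
        st=d/N/1000
        out.append(f"{st@tx:.4f},{st@ty:.4f},{st@tz:.4f},{-dy/N:.2f}")
    for i in range(0,N,5): print(', '.join(out[i:i+5]))
E
python3 - <<'E'
from h import *
plan(600,-245,240,-6.7,step=40)
for n in ['scene','side']:
    c=np.load(f'pics/{n}0.png.npz'); P=cloud(c); col=c['color'].astype(int)
    tq=(col[...,0]-col[...,2]>40)
    p=P[~tq]; 
    for nm,zz in (('board',(24,36)),('bar',(50,72))):
        q=p[(np.hypot(p[:,0]-396,p[:,1]+302)<125)&(p[:,2]>zz[0])&(p[:,2]<zz[1])]; q=q[(abs(q[:,0]-396)<95)&(abs(q[:,1]+302)<110)]
        print(n,nm,len(q),rect(clip(q)[:,:2]))
E
```

```text
t 0.15 pos [257.7 596.3 191.6] yaw 66.64 tilt 0.08 w 85.6 F [-0.6  0.4  1. ] j7 -0.06 dyaw -73.3 N 23
-0.0282,-0.0277,-0.0021,3.19, -0.0297,-0.0261,-0.0021,3.19, -0.0311,-0.0244,-0.0021,3.19, -0.0324,-0.0226,-0.0021,3.19, -0.0336,-0.0208,-0.0021,3.19
-0.0347,-0.0189,-0.0021,3.19, -0.0357,-0.0169,-0.0021,3.19, -0.0366,-0.0149,-0.0021,3.19, -0.0373,-0.0128,-0.0021,3.19, -0.0380,-0.0107,-0.0021,3.19
-0.0385,-0.0086,-0.0021,3.19, -0.0390,-0.0065,-0.0021,3.19, -0.0393,-0.0043,-0.0021,3.19, -0.0394,-0.0021,-0.0021,3.19, -0.0395,0.0001,-0.0021,3.19
-0.0394,0.0023,-0.0021,3.19, -0.0392,0.0045,-0.0021,3.19, -0.0389,0.0067,-0.0021,3.19, -0.0385,0.0088,-0.0021,3.19, -0.0379,0.0109,-0.0021,3.19
-0.0373,0.0130,-0.0021,3.19, -0.0365,0.0151,-0.0021,3.19, -0.0356,0.0171,-0.0021,3.19
scene board 1198 [ 400.8 -303.1  -85.7  189.3  143.7]
scene bar 124 [ 400.7 -302.9    4.4  120.5   15.9]
side board 2724 [ 395.4 -303.9  -85.3  191.4  140.1]
side bar 392 [ 395.3 -305.     4.2  118.9   16.9]
```

Emit:
{"fn": "carry_out", "kwargs": {
  "rows": [-0.028,-0.028,-0.002,3.2,-0.03,-0.026,-0.002,3.2,-0.031,-0.024,-0.002,3.2,-0.032,-0.023,-0.002,3.2,-0.034,-0.021,-0.002,3.2]
}}

```text
time: 0.57
position: [332.2, 411.4, 202.1]
ee_rot: [-1.062, -2.957, 0.001]
force: [0.9, 0.4, 0.1]
grip_width: 85.3
```

Emit:
{"fn": "carry_out", "kwargs": {
  "rows": [-0.035,-0.019,-0.002,3.2,-0.036,-0.017,-0.002,3.2,-0.037,-0.015,-0.002,3.2,-0.037,-0.013,-0.002,3.2,-0.038,-0.011,-0.002,3.2]
}}

```text
time: 0.98
position: [406.4, 227.4, 212.4]
ee_rot: [-1.463, -2.78, -0.0]
force: [1.0, 0.4, 0.1]
grip_width: 85.7
```

```bash
python3 - <<'E'
from h import *
save('wrist','w1.png')
plan(600,-245,240,-6.7,step=40)
E
```

```text
t 1.03 pos [410.6 218.4 213.1] yaw 33.69 tilt 0.24 w 85.7 F [ 2.7 -7.  -0.2] j7 0.02 dyaw -40.4 N 13
-0.0377,-0.0076,-0.0021,3.11, -0.0381,-0.0056,-0.0021,3.11, -0.0383,-0.0035,-0.0021,3.11, -0.0385,-0.0014,-0.0021,3.11, -0.0385,0.0007,-0.0021,3.11
-0.0384,0.0027,-0.0021,3.11, -0.0382,0.0048,-0.0021,3.11, -0.0379,0.0069,-0.0021,3.11, -0.0375,0.0089,-0.0021,3.11, -0.0369,0.0109,-0.0021,3.11
-0.0363,0.0129,-0.0021,3.11, -0.0355,0.0149,-0.0021,3.11, -0.0347,0.0168,-0.0021,3.11
```

View pics/w1.png

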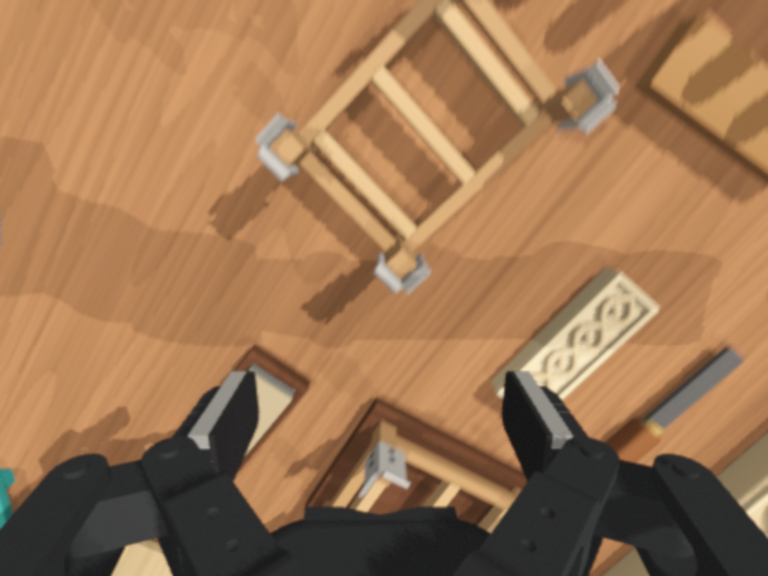

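The wrist view shows the loose tray (corners at (280,148), (402,268), (590,95)), the lime panel at (580,335) and a corner of the base tray at (385,465). I'm continuing to the walnut.

Emit:
{"fn": "carry_out", "kwargs": {
  "rows": [-0.038,-0.008,-0.002,3.1,-0.038,-0.006,-0.002,3.1,-0.038,-0.0035,-0.002,3.1,-0.0385,-0.001,-0.002,3.1,-0.0385,0.001,-0.002,3.1]
}}

```text
time: 1.45
position: [482.3, 50.9, 222.6]
ee_rot: [1.824, 2.558, 0.001]
force: [1.4, 0.3, 1.1]
grip_width: 85.6
```

Emit:
{"fn": "carry_out", "kwargs": {
  "rows": [-0.038,0.003,-0.002,3.1,-0.038,0.005,-0.002,3.1,-0.038,0.007,-0.002,3.1,-0.037,0.009,-0.002,3.1,-0.037,0.011,-0.002,3.1]
}}

```text
time: 1.87
position: [558.9, -124.8, 232.5]
ee_rot: [2.152, 2.289, 0.001]
force: [0.4, 0.2, -0.8]
grip_width: 85.6
```

Emit:
{"fn": "carry_out", "kwargs": {
  "rows": [-0.032,0.012,-0.001,3.1,-0.025,0.011,0.0,3.1,-0.015,0.006,0.0,3.1,0,0,0,0]
}}

```text
time: 2.2
position: [588.6, -199.5, 232.7]
ee_rot: [2.335, 2.099, -0.005]
force: [-1.3, -0.0, -0.2]
grip_width: 85.3
```

```bash
python3 - <<'E'
from h import *
c=save('wrist','w2.png')
plan(620,-257,150,-6.7)
P=cloud(c).reshape(-1,3)
b=P[(np.hypot(P[:,0]-620,P[:,1]+257)<200)&(abs(P[:,2])<12)]; print('bench',np.median(b[:,2]))
q=P[(np.hypot(P[:,0]-620,P[:,1]+257)<110)&(P[:,2]>16)&(P[:,2]<34)]; q=clip(q); print(len(q),rect(q[:,:2]),np.median(q[:,2]))
E
```

```text
t 2.25 pos [ 588.5 -196.7  232.7] yaw -5.83 tilt 0.12 w 85.7 F [ 0.2  0.3 -0.6] j7 0.32 dyaw -0.9 N 3
-0.0189,0.0125,0.0276,0.29, -0.0189,0.0126,0.0276,0.29, -0.0188,0.0127,0.0276,0.29
bench 1.0062970682713797
4049 [ 620.9 -257.3   83.3  160.5   56.1] 23.217891029948873
```

View pics/w2.png

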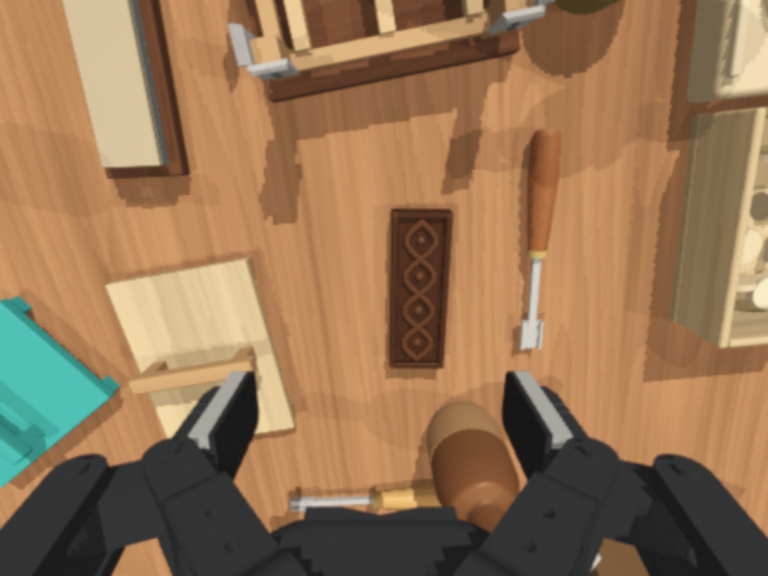

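Wrist cloud: walnut at (620.9, −257.3), 83.3°, agreeing with the other views.

```bash
python3 - <<'E'
from h import *
plan(620.9,-257.3,60,-6.7,n=5)
E
```

```text
t 2.25 pos [ 588.5 -196.7  232.7] yaw -5.83 tilt 0.12 w 85.7 F [ 0.2  0.3 -0.6] j7 0.32 dyaw -0.9 N 5
-0.0114,0.0077,0.0345,0.17, -0.0114,0.0077,0.0345,0.17, -0.0113,0.0077,0.0345,0.17, -0.0113,0.0078,0.0345,0.17, -0.0113,0.0078,0.0345,0.17
```

Emit:
{"fn": "carry_out", "kwargs": {
  "rows": [-0.0143,0.0096,0.034,0.2,-0.0142,0.0097,0.034,0.2,-0.0142,0.0097,0.034,0.2,-0.0142,0.0097,0.034,0.3,0,0,0.02,0]
}}

```text
time: 2.67
position: [620.2, -255.5, 73.2]
ee_rot: [-2.342, -2.089, 0.004]
force: [-0.4, 0.2, -0.8]
grip_width: 85.8
```

```bash
python3 - <<'E'
from h import *
plan(620.9,-257.3,2,-6.7,n=3)
E
```

```text
t 2.67 pos [ 620.2 -255.5   73.2] yaw -6.54 tilt 0.23 w 85.8 F [-0.4  0.2 -0.8] j7 0.47 dyaw -0.2 N 3
-0.0006,0.0003,0.0237,0.05, -0.0006,0.0003,0.0237,0.05, -0.0006,0.0003,0.0237,0.05
```

Emit:
{"fn": "carry_out", "kwargs": {
  "rows": [-0.001,0,0.03,0,-0.001,0,0.025,0,0,0,0.009,0,0,0,0,0,0,0,0,0]
}}

```text
time: 3.08
position: [621.9, -256.1, 14.1]
ee_rot: [-2.343, -2.093, -0.001]
force: [0.2, -0.5, 1.3]
grip_width: 85.3
```

Emit:
{"fn": "carry_out", "kwargs": {
  "rows": [0,0,0.008,0,0,0,0.004,0,0,0,0,0,0,0,0,0]
}}

```text
time: 3.42
position: [621.6, -257.3, 1.9]
ee_rot: [2.344, 2.091, 0.001]
force: [-0.7, 0.3, 0.7]
grip_width: 85.1
```

Emit:
{"fn": "carry_out", "kwargs": {
  "rows": [0,0,0,0,0,0,0,0,0,0,0,0,0,0,0,0],
  "claw": 0.0,
  "grip_force": 40
}}

```text
time: 3.75
position: [621.5, -257.5, 1.6]
ee_rot: [2.345, 2.09, 0.0]
force: [-0.8, -0.1, 0.4]
grip_width: 38.6
```

```bash
python3 - <<'E'
from h import *
print(bot.get_state()['grip_width'],bot.get_state()['force'])
save('wrist','w3.png'); save('side','s3.png')
E
```

```text
38.58109177545548 [-0.78189378 -0.09422569  0.39519   ]
```

View pics/w3.png

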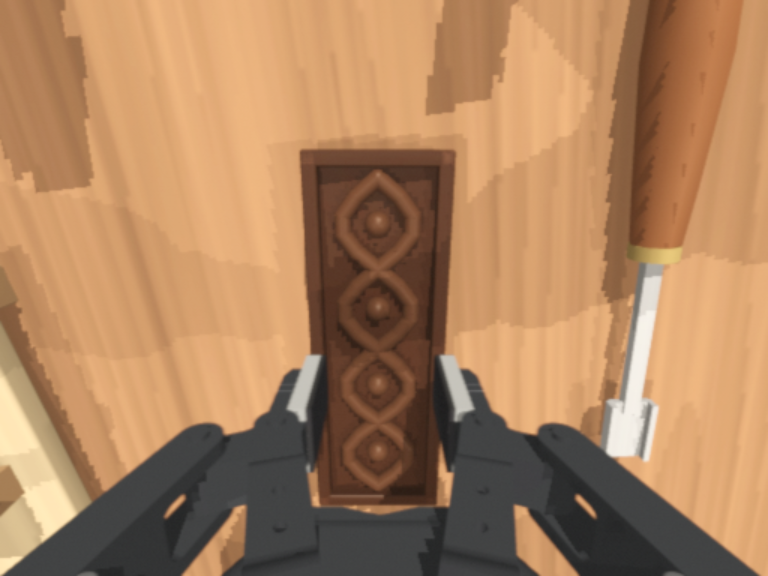

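View pics/s3.png

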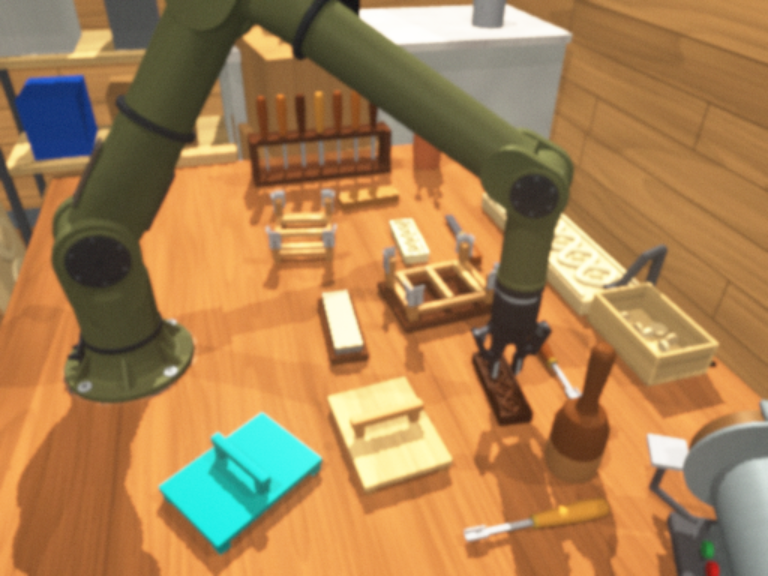

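Emit:
{"fn": "carry_out", "kwargs": {
  "rows": [0,0,0,0,0,0,0,0]
}}

```text
time: 4.02
position: [621.4, -257.4, 1.5]
ee_rot: [2.345, 2.091, 0.0]
force: [0.6, -0.4, -0.5]
grip_width: 0.2
```

```bash
python3 - <<'E'
from h import *
c=save('wrist','w4.png'); print(bot.get_state()['grip_width'])
print(pix(c,[[620.9,-257.3,24]])*1.5)
P=cloud(c).reshape(-1,3)
for a,b in ((16,24),(24,30),(30,45)):
  q=P[(np.hypot(P[:,0]-620,P[:,1]+257)<110)&(P[:,2]>a)&(P[:,2]<b)]; q=clip(q); print(len(q),rect(q[:,:2]))
E
```

```text
0.24209244487439946
[[378.98615303 352.49039992]]
8514 [ 624.1 -231.6   84.2  106.2   54. ]
6084 [ 620.5 -257.    83.4  159.5   55.9]
11 [ 6.226e+02 -2.472e+02 -9.100e+00  1.140e+01  3.000e-01]
```

View pics/w4.png

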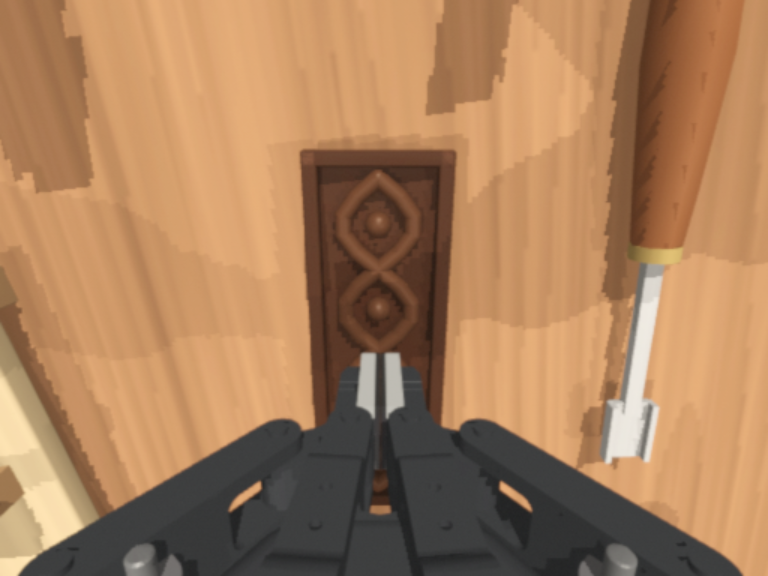

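```bash
python3 - <<'E'
from h import *
c=save('side','s4.png'); cv2.imwrite('pics/s4c.png',cv2.resize(c['color'][180:310,270:430],None,fx=4,fy=4))
s,p,R=pose(); print(pix(c,p)); print(s['joint_positions'],s['tau'])
E
```

```text
[[333.58991671 258.78365056]]
[-0.12081738  0.58558537  0.63958375  1.60641895 -0.38379763  1.07825526
  0.50825591] [ 2.59964334e-03 -5.16323018e+01  1.10425472e+01 -2.62281597e+01
  1.19609060e-02  1.98577611e-03 -6.55730855e-05]
```

View pics/s4c.png

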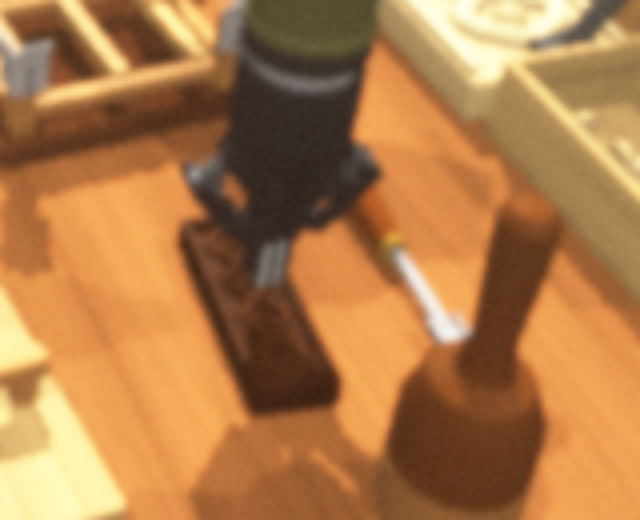

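```bash
python3 - <<'E'
from h import *
c=np.load('pics/s4.png.npz');P=cloud(c)
for v in range(238,262,2):
    print(v,[tuple(int(t) for t in P[v,u]) for u in range(330,346,3) if np.isfinite(P[v,u,2])])
w=np.load('pics/w4.png.npz');P=cloud(w);print('wrist')
for v in range(230,330,8):
    print(v,[tuple(int(t) for t in P[v,u]) for u in range(242,272,5) if np.isfinite(P[v,u,2])])
E
```

```text
238 [(592, -269, 93), (605, -262, 83), (610, -268, 87), (621, -263, 80), (624, -273, 88), (689, -189, -1)]
240 [(634, -203, 17), (605, -263, 77), (610, -268, 81), (620, -267, 77), (629, -266, 74), (685, -197, 0)]
242 [(606, -250, 58), (606, -263, 70), (613, -265, 70), (620, -268, 71), (631, -265, 66), (681, -205, 0)]
244 [(606, -251, 53), (608, -262, 62), (613, -268, 66), (622, -268, 64), (669, -210, 0), (677, -213, 0)]
246 [(623, -225, 17), (607, -265, 58), (614, -268, 59), (624, -266, 55), (665, -218, 0), (672, -221, 1)]
248 [(617, -237, 23), (609, -263, 49), (616, -266, 50), (624, -267, 49), (663, -223, -1), (670, -226, 0)]
250 [(616, -240, 18), (624, -242, 18), (617, -266, 43), (641, -244, 15), (643, -254, 24), (668, -232, -2)]
252 [(612, -248, 20), (621, -247, 17), (627, -254, 21), (636, -252, 17), (640, -260, 23), (663, -241, 0)]
254 [(611, -251, 16), (616, -257, 20), (622, -262, 23), (634, -258, 16), (640, -262, 18), (659, -248, 0)]
256 [(606, -261, 19), (614, -263, 19), (622, -264, 18), (627, -269, 21), (637, -268, 17), (641, -276, 24)]
258 [(600, -272, 24), (614, -265, 14), 
[... 879 characters left out ...]
(623, -251, 78), (626, -245, 86), (628, -246, 85)]
286 [(618, -245, 90), (620, -244, 91), (620, -254, 78), (623, -254, 78), (625, -246, 90), (627, -246, 91)]
294 [(618, -245, 95), (619, -248, 92), (620, -259, 78), (622, -259, 78), (625, -246, 95), (627, -245, 96)]
302 [(618, -244, 101), (619, -254, 89), (620, -262, 79), (622, -263, 78), (625, -248, 97), (627, -246, 100)]
310 [(619, -243, 106), (618, -259, 88), (619, -266, 79), (621, -266, 79), (624, -258, 90), (627, -240, 110)]
318 [(618, -247, 105), (618, -261, 89), (612, -322, 21), (616, -321, 23), (624, -262, 89), (627, -243, 111)]
326 [(618, -249, 107), (617, -264, 91), (612, -326, 25), (615, -330, 20), (623, -265, 90), (626, -246, 111)]
```

```bash
python3 - <<'E'
from h import *
w=np.load('pics/w4.png.npz');P=cloud(w)
for v in range(228,242): print(v,P[v,246].round(0),P[v,262].round(0))
print(w['world_from_camera'][:3,3])
c=np.load('pics/s4.png.npz');P=cloud(c)
for v in range(246,254): print(v,[tuple(int(t) for t in P[v,u]) for u in range(333,341) if P[v,u,2]>30])
E
```

```text
228 [ 617. -252.   24.] [ 627. -253.   24.]
229 [ 617. -253.   24.] [ 627. -253.   26.]
230 [ 617. -253.   26.] [ 627. -255.   24.]
231 [ 617. -254.   25.] [ 627. -255.   25.]
232 [ 617. -254.   25.] [ 627. -258.   19.]
233 [ 617. -255.   24.] [ 627. -259.   20.]
234 [ 617. -256.   23.] [ 627. -259.   21.]
235 [ 619. -246.   45.] [ 627. -247.   45.]
236 [ 619. -247.   46.] [ 627. -247.   47.]
237 [ 619. -246.   48.] [ 627. -248.   47.]
238 [ 619. -246.   49.] [ 627. -248.   48.]
239 [ 619. -246.   50.] [ 627. -247.   50.]
240 [ 619. -247.   50.] [ 627. -247.   51.]
241 [ 619. -246.   53.] [ 627. -247.   53.]
[ 630.26620958 -177.88157288  183.78319305]
246 [(607, -265, 58), (611, -264, 56), (611, -269, 60), (614, -268, 59), (617, -267, 57), (620, -267, 56), (624, -266, 55), (628, -265, 52)]
247 [(610, -262, 51), (611, -264, 52), (611, -268, 56), (615, -268, 55), (619, -266, 52), (620, -269, 55), (621, -271, 56), (628, -264, 49)]
248 [(609, -263, 49), (612, -264, 49), (613, -267, 51), (616, -266, 50), (618, -268, 51), (621, -268, 50), (624, -267, 49)]
249 [(612, -259, 41), (612, -265, 46), (613, -268, 48), (617, -266, 46), (618, -268, 48), (622, -267, 46), (623, -271, 49)]
250 [(612, -264, 42), (613, -268, 45), (617, -266, 43), (618, -269, 45), (622, -268, 43)]
251 []
252 []
253 []
```

The shut fingertips are really at z ≈ 44 in both the wrist and side clouds, while the reported TCP z is 1.5. So the reading is about 42 mm low, and the fingers closed on air above the panel. I'll correct for this and check it by force on the way down.

Emit:
{"fn": "carry_out", "kwargs": {
  "rows": [0,0,0,0,0,0,0,0,0,0,0,0,0,0,0,0,0,0,0,0],
  "claw": 0.085
}}

```text
time: 4.53
position: [621.4, -257.4, 1.4]
ee_rot: [-2.345, -2.091, -0.0]
force: [-0.1, -0.8, 0.5]
grip_width: 60.6
```

Emit:
{"fn": "carry_out", "kwargs": {
  "rows": [0,0,0,0,0,0,0.014,0,0,0,0.01,0,0,0,0,0,0,0,0,0]
}}

```text
time: 4.95
position: [620.1, -256.8, -24.4]
ee_rot: [-2.343, -2.089, 0.002]
force: [0.7, 0.3, 0.1]
grip_width: 85.1
```

```bash
python3 - <<'E'
from h import *
plan(620.9,-257.3,2,-6.7,n=1)
c=save('wrist','w5.png'); P=cloud(c); c2=save('side','s5.png'); cv2.imwrite('pics/s5c.png',cv2.resize(c2['color'][180:310,270:430],None,fx=4,fy=4))
Q=P.reshape(-1,3); 
for s in (-1,1):
    q=Q[(abs(Q[:,0]-620-s*50)<14)&(abs(Q[:,1]+248)<8)&(Q[:,2]>8)]; print(s,len(q),np.percentile(q[:,2],[0,2,5,10,50]).round(1) if len(q) else '')
E
```

```text
t 4.95 pos [ 620.1 -256.8  -24.4] yaw -6.57 tilt 0.17 w 85.1 F [0.7 0.3 0.1] j7 0.52 dyaw -0.1 N 1
-0.0004,0.0008,-0.0264,0.13
-1 5324 [28.  33.9 38.4 44.1 79.4]
1 4695 [28.7 36.2 42.1 50.7 82. ]
```

View pics/w5.png

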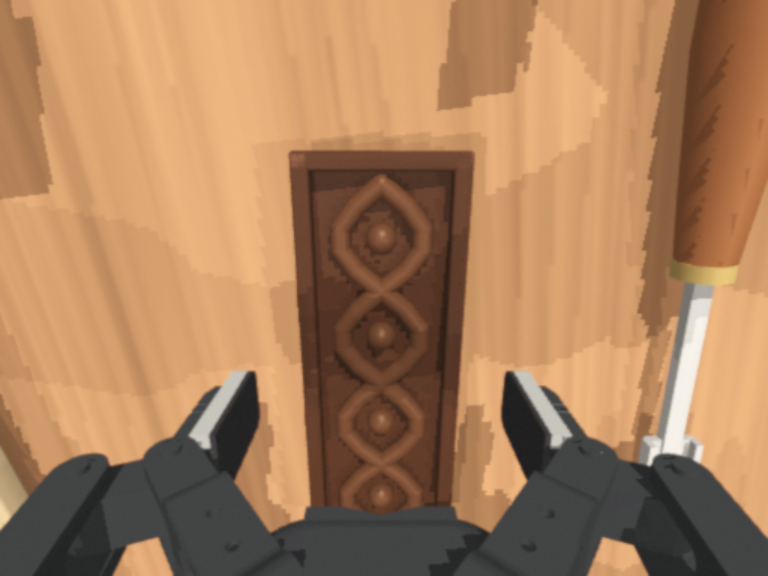

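View pics/s5c.png

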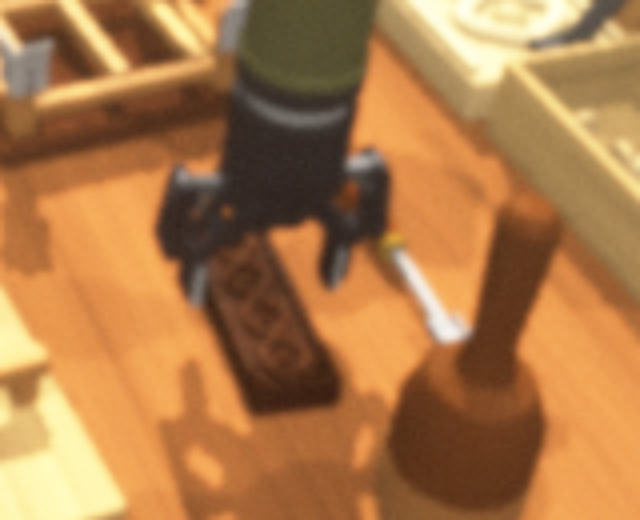

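Open tips are at about z = 28 with a reading of −24, which fits the ~42 mm offset plus the 13 mm swing. I'm going 15 mm lower and closing.

Emit:
{"fn": "carry_out", "kwargs": {
  "rows": [0,0,0.008,0,0,0,0.006,0,0,0,0,0,0,0,0,0]
}}

```text
time: 5.38
position: [620.8, -257.1, -37.3]
ee_rot: [-2.344, -2.09, 0.001]
force: [-0.0, -0.4, 0.8]
grip_width: 84.7
```

Emit:
{"fn": "carry_out", "kwargs": {
  "rows": [0,0,0,0,0,0,0,0,0,0,0,0,0,0,0,0],
  "claw": 0.03,
  "grip_force": 40
}}

```text
time: 5.72
position: [621.8, -257.6, -36.0]
ee_rot: [2.344, 2.09, 0.001]
force: [-0.5, 0.3, 1.5]
grip_width: 55.1
```

```bash
python3 - <<'E'
from h import *
plan(620.9,-257.3,2,-6.7,n=1)
c=save('wrist','w6.png')
E
```

```text
t 5.72 pos [ 621.8 -257.6  -36. ] yaw -6.56 tilt 0.06 w 55.1 F [-0.5  0.3  1.5] j7 0.53 dyaw -0.1 N 1
0.0002,-0.0009,-0.0380,0.14
```

View pics/w6.png

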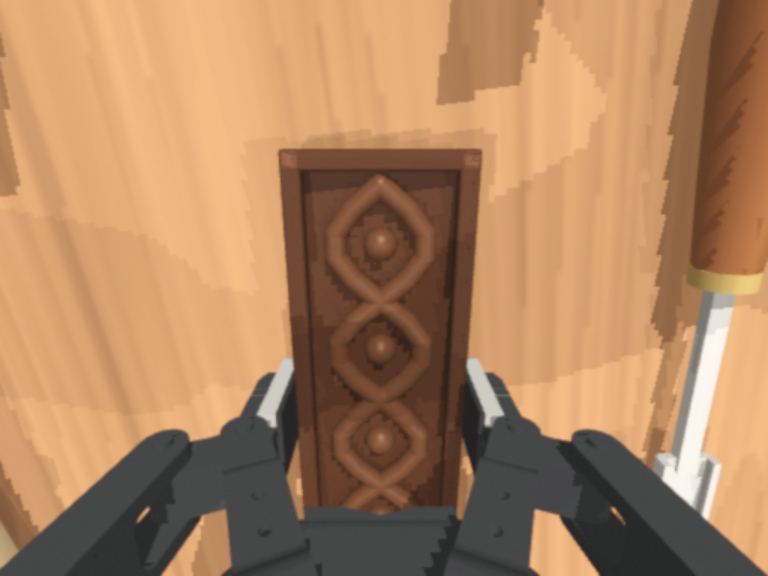

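Emit:
{"fn": "carry_out", "kwargs": {
  "rows": [0,0,-0.01,0,0,0,-0.03,0,0,0,-0.04,0,0,0,-0.04,0,0,0,-0.04,0]
}}

```text
time: 6.18
position: [620.6, -257.3, 125.3]
ee_rot: [-2.345, -2.09, 0.001]
force: [1.9, 0.0, -0.6]
grip_width: 55.4
```

```bash
python3 - <<'E'
from h import *
plan(612,-120,150,-6,n=5)
E
```

```text
t 6.18 pos [ 620.6 -257.3  125.3] yaw -6.59 tilt 0.05 w 55.4 F [ 1.9  0.  -0.6] j7 0.46 dyaw 0.6 N 5
0.0271,-0.0049,-0.0049,-0.12, 0.0271,-0.0048,-0.0049,-0.12, 0.0271,-0.0048,-0.0049,-0.12, 0.0271,-0.0047,-0.0049,-0.12, 0.0271,-0.0046,-0.0049,-0.12
```

Emit:
{"fn": "carry_out", "kwargs": {
  "rows": [0.03,-0.005,-0.005,0,0.035,-0.006,-0.005,0,0.035,-0.006,-0.005,0,0.03,-0.005,-0.005,0,0.005,0,0,0]
}}

```text
time: 6.6
position: [615.9, -112.2, 144.6]
ee_rot: [-2.333, -2.099, -0.007]
force: [0.7, 0.8, -1.4]
grip_width: 55.2
```

```bash
python3 - <<'E'
from h import *
c=save('wrist','w7.png')
plan(612,-120,150,-6,n=1)
P=cloud(c).reshape(-1,3)
b=P[(abs(P[:,2])<12)]; print('bench',np.median(b[:,2]))
for nm,r,a,bb in (('hi',130,80,115),('sl',110,44,54),('lip',130,98,115)):
    q=P[(np.hypot(P[:,0]-607,P[:,1]-18)<r)&(P[:,2]>a)&(P[:,2]<bb)]; q=clip(q); print(nm,len(q),rect(q[:,:2]),np.median(q[:,2]))
E
```

```text
t 6.65 pos [ 615.9 -114.1  144.2] yaw -6.11 tilt 0.23 w 55.2 F [ 0.6 -0.  -2.2] j7 0.21 dyaw 0.1 N 1
-0.0063,-0.0033,-0.0058,-0.11
bench 1.0595194602937568
hi 3271 [612.3 -42.9   4.2 205.   31.4] 97.92017999378578
sl 8087 [608.6   8.9   4.2 186.5 119.7] 49.57773992332511
lip 1634 [612.3 -42.9   4.2 205.   31.4] 104.86692270893971
```

View pics/w7.png

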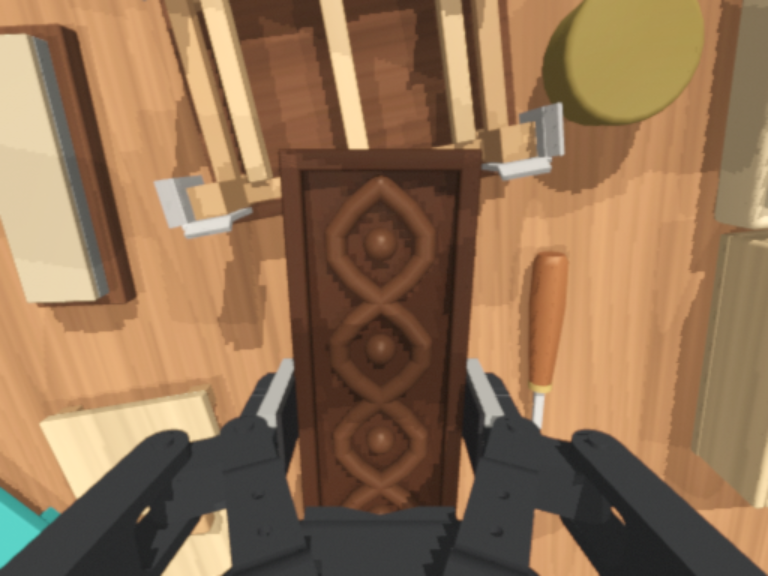

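Base tray from the wrist lips: centre (607.8, 18.7), 4.2°. The rim corners show at (200,205) and (525,140), and the walnut is held straight.

```bash
python3 - <<'E'
from h import *
plan(607.8,18.7,125,-85.8,n=12)
E
```

```text
t 6.65 pos [ 615.9 -114.1  144.2] yaw -6.11 tilt 0.23 w 55.2 F [ 0.6 -0.  -2.2] j7 0.21 dyaw -79.7 N 12
0.0109,-0.0018,0.0016,6.64, 0.0106,-0.0031,0.0016,6.64, 0.0102,-0.0043,0.0016,6.64, 0.0096,-0.0055,0.0016,6.64, 0.0090,-0.0065,0.0016,6.64
0.0081,-0.0075,0.0016,6.64, 0.0072,-0.0084,0.0016,6.64, 0.0062,-0.0092,0.0016,6.64, 0.0051,-0.0099,0.0016,6.64, 0.0039,-0.0104,0.0016,6.64
0.0027,-0.0108,0.0016,6.64, 0.0014,-0.0110,0.0016,6.64
```

Emit:
{"fn": "carry_out", "kwargs": {
  "rows": [0.011,-0.002,0.0015,6.6,0.0105,-0.003,0.0015,6.6,0.01,-0.0045,0.0015,6.6,0.0095,-0.0055,0.0015,6.6,0.009,-0.0065,0.0015,6.6]
}}

```text
time: 7.07
position: [611.1, -67.1, 136.0]
ee_rot: [2.847, 1.327, -0.001]
force: [0.5, -0.2, -1.7]
grip_width: 55.0
```

Emit:
{"fn": "carry_out", "kwargs": {
  "rows": [0.008,-0.0075,0.0015,6.6,0.007,-0.0085,0.0015,6.6,0.006,-0.009,0.0015,6.6,0.005,-0.01,0.0015,6.6,0.004,-0.0105,0.0015,6.6]
}}

```text
time: 7.48
position: [607.7, -12.0, 128.6]
ee_rot: [3.106, 0.464, -0.0]
force: [-0.1, -0.2, -1.7]
grip_width: 55.3
```

Emit:
{"fn": "carry_out", "kwargs": {
  "rows": [0.0025,-0.011,0.0015,6.6,0.0015,-0.011,0.0015,6.6,0,0,0,0,0,0,0,0]
}}

```text
time: 7.82
position: [606.3, 11.0, 125.4]
ee_rot: [3.138, 0.121, -0.001]
force: [0.5, -0.0, -1.1]
grip_width: 55.0
```

```bash
python3 - <<'E'
from h import *
plan(607.8,18.7,50,-85.8,n=3)
E
```

```text
t 7.82 pos [606.3  11.  125.4] yaw -85.57 tilt 0.06 w 55.0 F [ 0.5 -0.  -1.1] j7 -1.32 dyaw -0.2 N 3
0.0007,-0.0025,0.0251,0.08, 0.0007,-0.0025,0.0251,0.08, 0.0007,-0.0025,0.0251,0.08
```

Emit:
{"fn": "carry_out", "kwargs": {
  "rows": [0.001,-0.004,0.02,0.1,0.001,-0.004,0.03,0.1,0,0,0.03,0,0,0,0.012,0,0,0,0,0]
}}

```text
time: 8.23
position: [605.1, 18.0, 30.6]
ee_rot: [3.138, 0.111, -0.009]
force: [-0.5, 0.1, -2.6]
grip_width: 55.4
```

```bash
python3 - <<'E'
from h import *
plan(607.8,18.7,13,-85.8,n=1)
c=save('scene','sc8.png');cv2.imwrite('pics/sc8c.png',cv2.resize(c['color'][170:280,220:350],None,fx=5,fy=5))
E
```

```text
t 8.23 pos [605.1  18.   30.6] yaw -85.96 tilt 0.35 w 55.4 F [-0.5  0.1 -2.6] j7 -1.28 dyaw 0.2 N 1
0.0027,-0.0005,0.0176,-0.16
```

View pics/sc8c.png

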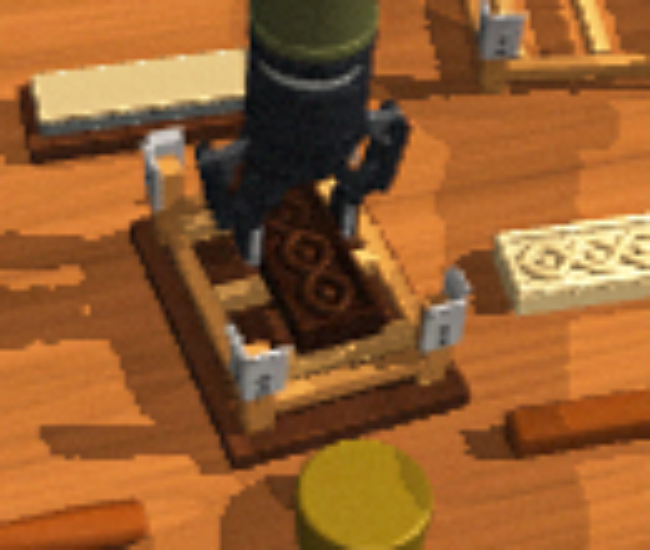

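The panel is inside the rack frame, just above the slats and centred (walnut at about (320,270) in the crop). I'm lowering it gently.

Emit:
{"fn": "carry_out", "kwargs": {
  "rows": [0.002,0,0.006,0,0,0,0.004,0,0,0,0.003,0,0,0,0,0]
}}

```text
time: 8.62
position: [610.1, 20.0, 20.7]
ee_rot: [-3.139, -0.111, -0.001]
force: [-0.1, -0.1, -0.7]
grip_width: 55.4
```

Emit:
{"fn": "carry_out", "kwargs": {
  "rows": [0,0,0.0015,0,0,0,0.0015,0,0,0,0,0]
}}

```text
time: 8.87
position: [609.8, 20.1, 17.4]
ee_rot: [-3.139, -0.111, -0.0]
force: [-0.4, 0.8, -1.7]
grip_width: 55.2
```

Emit:
{"fn": "carry_out", "kwargs": {
  "rows": [-0.002,0,0.0015,0,0,0,0.0015,0,0,0,0,0]
}}

```text
time: 9.12
position: [607.5, 19.9, 14.1]
ee_rot: [-3.14, -0.111, 0.001]
force: [-0.1, -0.5, -1.1]
grip_width: 55.2
```

Emit:
{"fn": "carry_out", "kwargs": {
  "rows": [0,0,0.0015,0,0,0,0.0,0,0,0,0,0]
}}

```text
time: 9.37
position: [607.7, 20.0, 13.9]
ee_rot: [-3.139, -0.111, 0.001]
force: [-3.3, 0.7, 5.9]
grip_width: 54.9
```

Contact at reading 13.9 (force +6 N), as predicted. Releasing partially and lifting.

Emit:
{"fn": "carry_out", "kwargs": {
  "rows": [0,0,0,0,0,0,0,0,0,0,0,0],
  "claw": 0.07
}}

```text
time: 9.62
position: [608.1, 19.8, 13.0]
ee_rot: [3.14, 0.111, 0.001]
force: [-0.1, 0.1, 0.1]
grip_width: 70.1
```

Emit:
{"fn": "carry_out", "kwargs": {
  "rows": [0,0,-0.01,0,0,0,-0.03,0,0,0,-0.04,0,0,0,-0.04,0,0,0,-0.03,0]
}}

```text
time: 10.03
position: [608.8, 19.3, 166.9]
ee_rot: [-3.139, -0.109, -0.005]
force: [0.3, -0.2, 0.6]
grip_width: 70.1
```

```bash
python3 - <<'E'
from h import *
c=save('side','s9.png');cv2.imwrite('pics/s9c.png',cv2.resize(c['color'][150:230,240:340],None,fx=6,fy=6))
P=cloud(c);q=P.reshape(-1,3);q=q[(np.hypot(q[:,0]-607,q[:,1]-19)<105)&(q[:,2]>67)&(q[:,2]<79)]
c=save('wrist','w9.png');P=cloud(c);q2=P.reshape(-1,3);q2=q2[(abs(q2[:,0]-607)<80)&(abs(q2[:,1]-19)<40)&(q2[:,2]>67)&(q2[:,2]<79)]
print(rect(clip(q)[:,:2]),rect(clip(q2)[:,:2]),np.median(q2[:,2]))
plan(379,330,200,78.8,step=40)
E
```

```text
[613.5  11.4  10.1 177.5 145.7] [608.7  19.    4.  159.8  56.1] 72.89573953796423
t 10.13 pos [611.9  19.1 169.7] yaw -85.99 tilt 0.63 w 70.2 F [ 0.1 -1.1 -0.2] j7 -1.36 dyaw -15.2 N 10
-0.0211,-0.0326,-0.0030,1.52, -0.0219,-0.0321,-0.0030,1.52, -0.0228,-0.0315,-0.0030,1.52, -0.0236,-0.0309,-0.0030,1.52, -0.0244,-0.0302,-0.0030,1.52
-0.0252,-0.0296,-0.0030,1.52, -0.0260,-0.0289,-0.0030,1.52, -0.0267,-0.0282,-0.0030,1.52, -0.0275,-0.0275,-0.0030,1.52, -0.0282,-0.0267,-0.0030,1.52
```

View pics/w9.png

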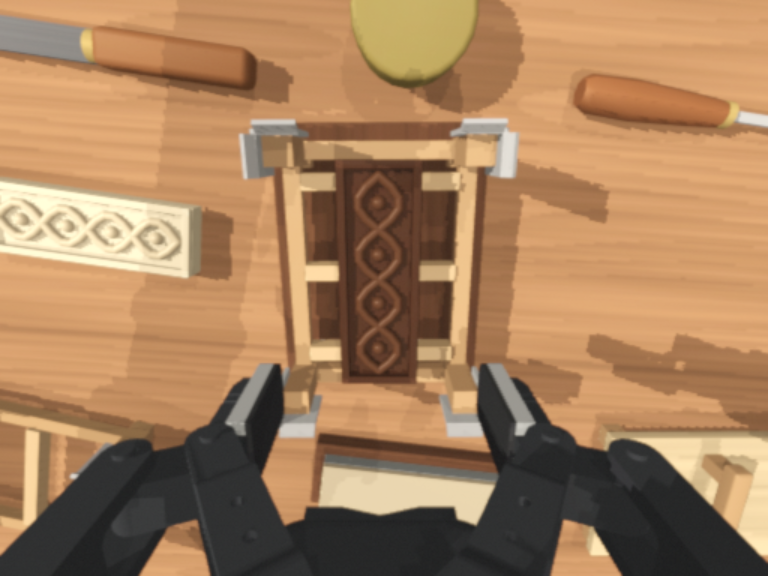

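```bash
sed -i 's/def plan(x,y,z,yaw,n=None,step=38,start=None):/def plan(x,y,z,yaw,n=None,step=38,start=None,full=None):/; s/    d=np.array(\[x,y,z\])-p/    dy=dy if full is None else full\n    d=np.array([x,y,z])-p/' h.py
python3 - <<'E'
from h import *
c=np.load('pics/w9.png.npz');P=cloud(c).reshape(-1,3)
q=P[(np.hypot(P[:,0]-607,P[:,1]-18)<130)&(P[:,2]>96)&(P[:,2]<115)];q=clip(q);print(len(q),rect(q[:,:2]))
plan(440,318,200,78.8,n=24,full=164.8)
E
```

```text
1857 [607.6  17.8   4.3 204.3 155.2]
t 10.13 pos [611.9  19.1 169.7] yaw -85.99 tilt 0.63 w 70.2 F [ 0.1 -1.1 -0.2] j7 -1.36 dyaw 164.8 N 24
-0.0063,-0.0129,-0.0013,-6.87, -0.0047,-0.0136,-0.0013,-6.87, -0.0030,-0.0140,-0.0013,-6.87, -0.0013,-0.0143,-0.0013,-6.87, 0.0004,-0.0144,-0.0013,-6.87
0.0021,-0.0142,-0.0013,-6.87, 0.0038,-0.0139,-0.0013,-6.87, 0.0054,-0.0133,-0.0013,-6.87, 0.0070,-0.0126,-0.0013,-6.87, 0.0084,-0.0116,-0.0013,-6.87
0.0098,-0.0105,-0.0013,-6.87, 0.0109,-0.0093,-0.0013,-6.87, 0.0120,-0.0079,-0.0013,-6.87, 0.0128,-0.0064,-0.0013,-6.87, 0.0135,-0.0049,-0.0013,-6.87
0.0140,-0.0032,-0.0013,-6.87, 0.0143,-0.0015,-0.0013,-6.87, 0.0144,0.0002,-0.0013,-6.87, 0.0142,0.0019,-0.0013,-6.87, 0.0139,0.0036,-0.0013,-6.87
0.0134,0.0053,-0.0013,-6.87, 0.0126,0.0068,-0.0013,-6.87, 0.0117,0.0083,-0.0013,-6.87, 0.0107,0.0096,-0.0013,-6.87
```

Emit:
{"fn": "carry_out", "kwargs": {
  "rows": [-0.0065,-0.013,-0.0015,-6.9,-0.005,-0.0135,-0.0015,-6.9,-0.003,-0.014,-0.0015,-6.9,-0.0015,-0.0145,-0.0015,-6.9,0.0005,-0.0145,-0.0015,-6.9],
  "claw": 0.045
}}

```text
time: 10.55
position: [570.6, 82.6, 170.5]
ee_rot: [2.963, 1.045, -0.0]
force: [0.9, 0.1, 0.3]
grip_width: 45.1
```

Emit:
{"fn": "carry_out", "kwargs": {
  "rows": [0.002,-0.014,-0.0015,-6.9,0.004,-0.014,-0.0015,-6.9,0.0055,-0.0135,-0.0015,-6.9,0.007,-0.0125,-0.0015,-6.9,0.0085,-0.0115,-0.0015,-6.9]
}}

```text
time: 10.97
position: [534.8, 144.9, 178.0]
ee_rot: [-2.519, -1.877, 0.0]
force: [0.1, 0.4, -0.1]
grip_width: 44.9
```

Emit:
{"fn": "carry_out", "kwargs": {
  "rows": [0.01,-0.0105,-0.0015,-6.9,0.011,-0.0095,-0.0015,-6.9,0.012,-0.008,-0.0015,-6.9,0.013,-0.0065,-0.0015,-6.9,0.0135,-0.005,-0.0015,-6.9]
}}

```text
time: 11.38
position: [498.2, 207.2, 185.4]
ee_rot: [-1.85, -2.539, 0.0]
force: [-0.8, 0.3, -0.2]
grip_width: 45.3
```

Emit:
{"fn": "carry_out", "kwargs": {
  "rows": [0.014,-0.003,-0.001,-6.9,0.0145,-0.0015,-0.001,-6.9,0.0145,0,-0.001,-6.9,0.014,0.002,-0.001,-6.9,0.014,0.0035,-0.001,-6.9]
}}

```text
time: 11.8
position: [461.7, 269.2, 190.4]
ee_rot: [-1.014, -2.974, 0.0]
force: [-0.2, -0.1, 0.0]
grip_width: 45.0
```

Emit:
{"fn": "carry_out", "kwargs": {
  "rows": [0.0135,0.0055,-0.001,-6.9,0.0125,0.007,-0.001,-6.9,0.0115,0.0085,-0.001,-6.9,0.0105,0.0095,-0.001,-6.5,0,0,0,0]
}}

```text
time: 12.22
position: [431.5, 321.6, 194.3]
ee_rot: [-0.283, -3.128, -0.002]
force: [-0.4, 1.3, -0.2]
grip_width: 44.9
```

```bash
python3 - <<'E'
from h import *
c=save('wrist','w10.png');P=cloud(c).reshape(-1,3)
for nm,r,a,b in (('lip',130,78,95),('slat',105,23,36)):
    q=P[(np.hypot(P[:,0]-379,P[:,1]-330)<r)&(P[:,2]>a)&(P[:,2]<b)];q=clip(q);print(nm,len(q),rect(q[:,:2]),np.median(q[:,2]))
plan(379,330,60,78.8,n=5)
E
```

```text
lip 1941 [379.1 330.2  78.7 205.3 154.6] 84.86129281109356
slat 7905 [378.9 330.5  78.7 186.7 139.3] 27.501254371733637
t 12.27 pos [432.7 319.7 194.2] yaw 79.27 tilt 0.02 w 44.7 F [ 0.1 -0.5  0.7] j7 0.73 dyaw -0.5 N 5
0.0109,0.0000,0.0268,0.09, 0.0109,0.0000,0.0268,0.09, 0.0109,-0.0000,0.0268,0.09, 0.0109,-0.0000,0.0268,0.09, 0.0109,-0.0000,0.0268,0.09
```

View pics/w10.png

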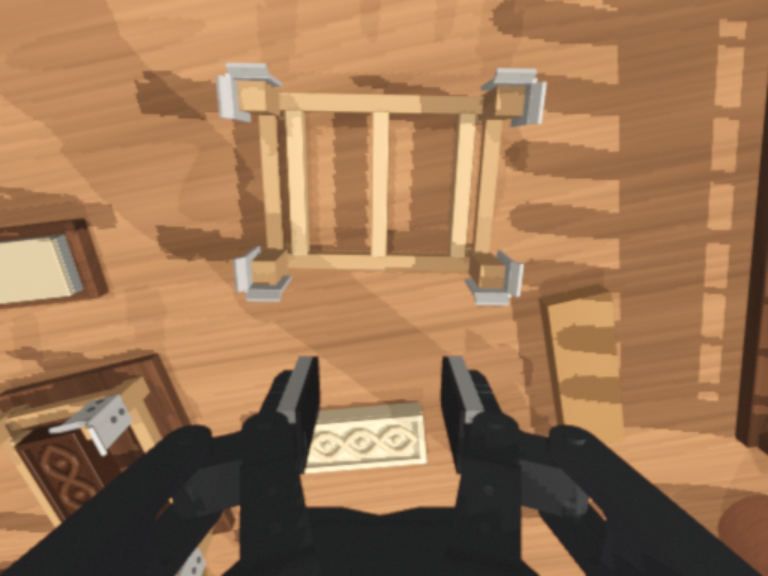

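Emit:
{"fn": "carry_out", "kwargs": {
  "rows": [0.0135,0,0.03,0.1,0.0135,0,0.035,0.1,0.0135,0,0.035,0.1,0.0135,0,0.03,0.2,0,0,0.01,0]
}}

```text
time: 12.68
position: [376.2, 325.8, 49.9]
ee_rot: [-0.311, -3.12, 0.01]
force: [-0.7, -0.9, -0.3]
grip_width: 45.2
```

Emit:
{"fn": "carry_out", "kwargs": {
  "rows": [0,0,0,0]
}}

```text
time: 12.77
position: [379.5, 326.4, 52.1]
ee_rot: [-0.312, -3.124, 0.008]
force: [-0.2, 0.7, 0.6]
grip_width: 44.8
```

```bash
python3 - <<'E'
from h import *
plan(379.1,330.3,-36,78.7,n=3)
E
```

```text
t 12.77 pos [379.5 326.4  52.1] yaw 78.61 tilt 0.31 w 44.8 F [-0.2  0.7  0.6] j7 0.66 dyaw 0.1 N 3
0.0004,0.0013,0.0294,-0.03, 0.0004,0.0013,0.0294,-0.03, 0.0004,0.0013,0.0294,-0.03
```

Emit:
{"fn": "carry_out", "kwargs": {
  "rows": [0.0005,0.002,0.03,0,0.0005,0.002,0.025,0,0,0,0.015,0,0,0,0.005,0,0,0,0,0]
}}

```text
time: 13.18
position: [382.1, 332.6, -20.0]
ee_rot: [0.312, 3.125, -0.0]
force: [0.3, 0.2, 0.1]
grip_width: 45.2
```

```bash
python3 - <<'E'
from h import *
c=save('wrist','w11.png');plan(379.1,330.3,-36,78.7,n=2)
E
```

```text
t 13.23 pos [382.5 333.3 -19.1] yaw 78.62 tilt 0.13 w 45.1 F [ 0.4  0.9 -0.1] j7 0.7 dyaw 0.1 N 2
0.0014,-0.0018,0.0084,-0.04, 0.0014,-0.0018,0.0084,-0.04
```

View pics/w11.png

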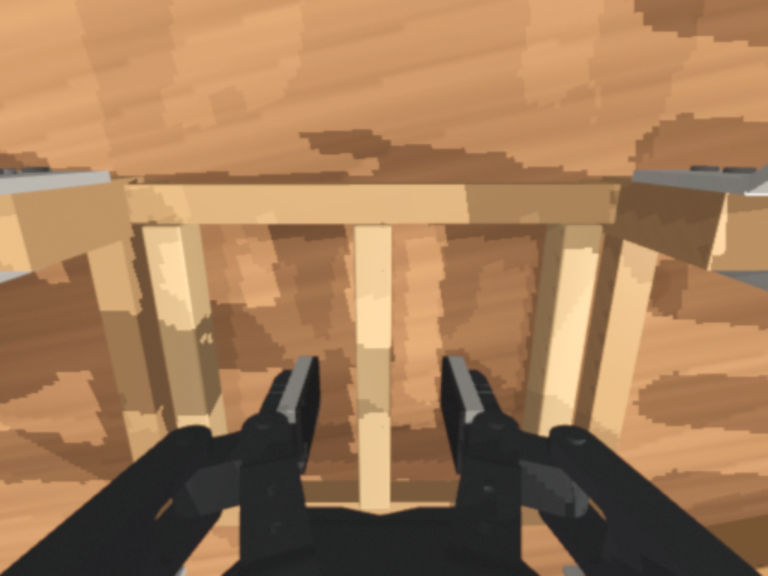

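The slat (col ~374) lies between the fingers (mid ~380). I'm shifting 3.5 mm and descending 16 mm.

Emit:
{"fn": "carry_out", "kwargs": {
  "rows": [0.0015,-0.002,0.008,0,0.0015,-0.0015,0.007,0,0,0,0,0,0,0,0,0]
}}

```text
time: 13.57
position: [376.5, 329.9, -35.6]
ee_rot: [-0.308, -3.126, 0.0]
force: [-0.0, 1.3, -0.6]
grip_width: 45.1
```

Emit:
{"fn": "carry_out", "kwargs": {
  "rows": [0,0,0,0,0,0,0,0,0,0,0,0,0,0,0,0],
  "claw": 0.0,
  "grip_force": 80
}}

```text
time: 13.9
position: [377.1, 330.6, -35.0]
ee_rot: [0.308, 3.126, 0.001]
force: [-0.1, -0.9, 3.4]
grip_width: 10.3
```

Emit:
{"fn": "carry_out", "kwargs": {
  "rows": [0,0,-0.005,0,0,0,-0.01,0,0,0,-0.02,0,0,0,-0.03,0,0,0,-0.035,0]
}}

```text
time: 14.32
position: [375.2, 328.3, 64.1]
ee_rot: [-0.309, -3.124, 0.007]
force: [0.3, 0.4, -4.1]
grip_width: 10.3
```

Emit:
{"fn": "carry_out", "kwargs": {
  "rows": [0,0,-0.035,0,0,0,-0.02,0,0,0,0,0,0,0,0,0]
}}

```text
time: 14.65
position: [377.0, 330.5, 120.4]
ee_rot: [0.308, 3.125, 0.003]
force: [-0.5, -0.0, -4.1]
grip_width: 10.5
```

```bash
python3 - <<'E'
from h import *
c=save('wrist','w12.png');P=cloud(c).reshape(-1,3);s,p,R=pose()
q=P[(np.hypot(P[:,0]-p[0],P[:,1]-p[1])<130)&(P[:,2]>p[2]+36)];
q0=q[(q[:,2]>p[2]+112)&(q[:,2]<p[2]+125)];print('lip',len(q0),rect(q0[:,:2]),np.median(q0[:,2]))
plan(607.7,18.3,120,4.2,step=38)
E
```

```text
lip 12098 [373.2 330.2  78.8 122.   30.4] 237.54395170015155
t 14.7 pos [376.  329.5 118.7] yaw 78.74 tilt 0.08 w 10.2 F [-0.4  0.5 -4.1] j7 0.62 dyaw -74.5 N 11
-0.0262,-0.0236,-0.0001,6.78, -0.0288,-0.0204,-0.0001,6.78, -0.0310,-0.0168,-0.0001,6.78, -0.0328,-0.0131,-0.0001,6.78, -0.0341,-0.0091,-0.0001,6.78
-0.0349,-0.0050,-0.0001,6.78, -0.0353,-0.0009,-0.0001,6.78, -0.0351,0.0033,-0.0001,6.78, -0.0345,0.0074,-0.0001,6.78, -0.0334,0.0114,-0.0001,6.78
-0.0318,0.0153,-0.0001,6.78
```

View pics/w12.png

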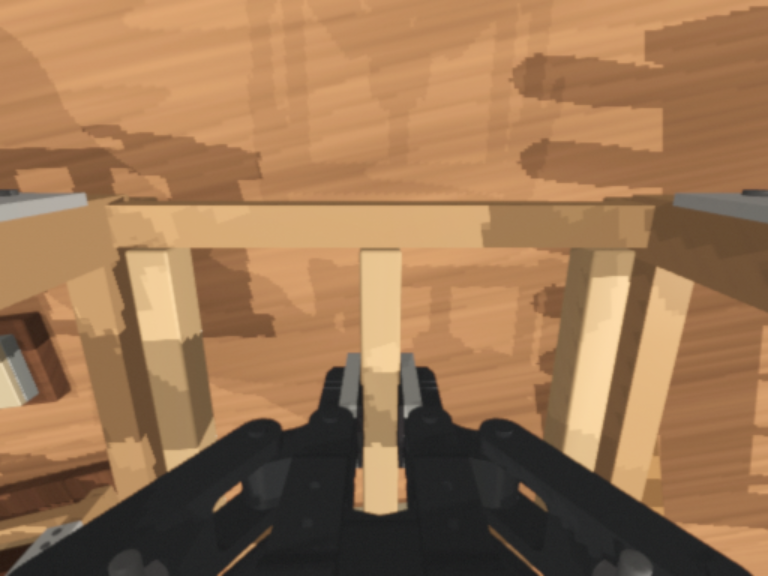

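```bash
python3 - <<'E'
from h import *
c=np.load('pics/w12.png.npz');P=cloud(c).reshape(-1,3)
p=np.array([376.3,330,119.5]);a=np.radians(78.74);tx=np.array([-np.sin(a),np.cos(a)]);ty=np.array([np.cos(a),np.sin(a)])
d=P[:,:2]-p[:2];u=d@tx;v=d@ty;h=P[:,2]-p[2]
m=(abs(v)<70)&(h>54)&(h<68)&(u>45)&(u<90)
print(np.histogram(u[m],bins=np.arange(45,90,2)));
m2=(u>30)&(u<54)&(abs(v)<15)&(h>58)&(h<72);print('slat v',np.percentile(v[m2],[1,50,99]),np.median(h[m2]))
for s in(-1,1):
    m3=(u>25)&(u<54)&(abs(v-s*66)<20)&(h>62)&(h<72);print('side slat',np.percentile(v[m3],[2,50,98]),np.median(h[m3]))
E
```

```text
(array([ 448,  456,  461,  470, 1419, 1466, 1538, 1566, 1506, 1562,  990,
          0,    0,    0,    0,    0,    0,    0,    0,    0,    0,    0]), array([45, 47, 49, 51, 53, 55, 57, 59, 61, 63, 65, 67, 69, 71, 73, 75, 77,
       79, 81, 83, 85, 87, 89]))
slat v [-10.32402926   0.04638361  10.17488748] 66.5020512222404
side slat [-85.3381249  -66.67385607 -59.36630788] 66.26803810534926
side slat [59.70799089 66.86060088 85.37451748] 66.20723363398582
```

Emit:
{"fn": "carry_out", "kwargs": {
  "rows": [-0.026,-0.0235,0,6.8,-0.029,-0.0205,0,6.8,-0.031,-0.017,0,6.8,-0.033,-0.013,0,6.8,-0.034,-0.009,0,6.8]
}}

```text
time: 15.12
position: [481.1, 186.2, 117.0]
ee_rot: [-1.216, -2.894, 0.006]
force: [0.6, -0.3, -3.5]
grip_width: 10.3
```

Emit:
{"fn": "carry_out", "kwargs": {
  "rows": [-0.035,-0.005,0,6.8,-0.035,-0.001,0,6.8,-0.035,0.0035,0,6.8,-0.0345,0.0075,0,6.8,-0.033,0.011,0,6.8]
}}

```text
time: 15.53
position: [585.5, 45.5, 116.9]
ee_rot: [-2.01, -2.412, 0.006]
force: [0.1, -0.1, -4.3]
grip_width: 10.9
```

Emit:
{"fn": "carry_out", "kwargs": {
  "rows": [-0.02,0.01,0,6.5,-0.009,0.005,0,0,0,0,0,0,0,0,0,0,0,0,0,0]
}}

```text
time: 15.95
position: [604.2, 23.1, 118.1]
ee_rot: [-2.132, -2.304, 0.002]
force: [0.1, -0.3, -4.1]
grip_width: 10.2
```

```bash
python3 - <<'E'
from h import *
plan(607.6,20.1,90,4.2,n=3)
E
```

```text
t 15.95 pos [604.2  23.1 118.1] yaw 4.43 tilt 0.18 w 10.2 F [ 0.1 -0.3 -4.1] j7 0.19 dyaw -0.2 N 3
-0.0011,0.0010,0.0094,0.08, -0.0011,0.0010,0.0094,0.08, -0.0011,0.0010,0.0094,0.08
```

Emit:
{"fn": "carry_out", "kwargs": {
  "rows": [-0.0015,0.0015,0.01,0.1,-0.0015,0.0015,0.01,0.1,0,0,0.01,0,0,0,0,0,0,0,0,0]
}}

```text
time: 16.37
position: [607.8, 18.4, 88.1]
ee_rot: [-2.14, -2.298, 0.003]
force: [0.3, 0.2, -2.9]
grip_width: 10.4
```

```bash
python3 - <<'E'
from h import *
plan(607.6,20.1,53,4.2,n=3)
for n,sl in (('scene',(slice(130,290),slice(200,360))),('side',(slice(110,240),slice(220,360)))):
    c=save(n,n+'13.png');cv2.imwrite(f'pics/{n}13c.png',cv2.resize(c['color'][sl],None,fx=3.6,fy=3.6))
c=save('wrist','w13.png')
plan(607.6,20.1,53,4.2,n=3)
E
python3 -c "
import cv2,numpy as np
a=cv2.imread('pics/scene13c.png');b=cv2.imread('pics/side13c.png');cv2.imwrite('pics/c13.png',cv2.resize(np.hstack([cv2.resize(a,(500,500)),cv2.resize(b,(538,500))]),(780,376)))"
```

```text
t 16.37 pos [607.8  18.4  88.1] yaw 4.07 tilt 0.14 w 10.4 F [ 0.3  0.2 -2.9] j7 0.21 dyaw 0.1 N 3
0.0006,-0.0000,0.0117,-0.04, 0.0006,-0.0000,0.0117,-0.04, 0.0006,-0.0000,0.0117,-0.04
t 16.52 pos [609.3  18.2  89.8] yaw 4.04 tilt 0.05 w 10.5 F [ 0.6 -1.  -4. ] j7 0.21 dyaw 0.2 N 3
0.0007,-0.0005,0.0123,-0.05, 0.0007,-0.0005,0.0123,-0.05, 0.0007,-0.0005,0.0123,-0.05
```

View pics/c13.png

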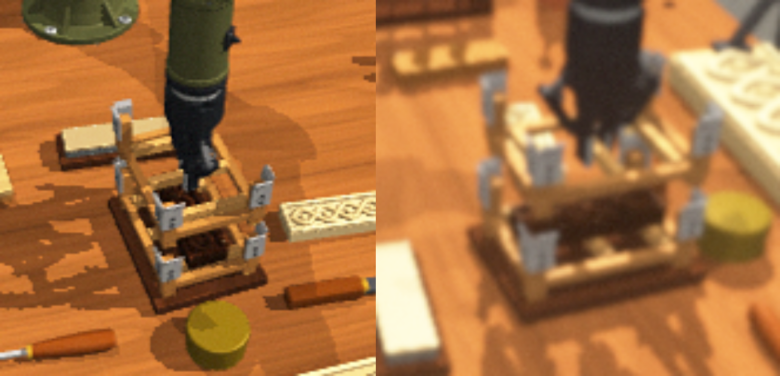

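View pics/w13.png

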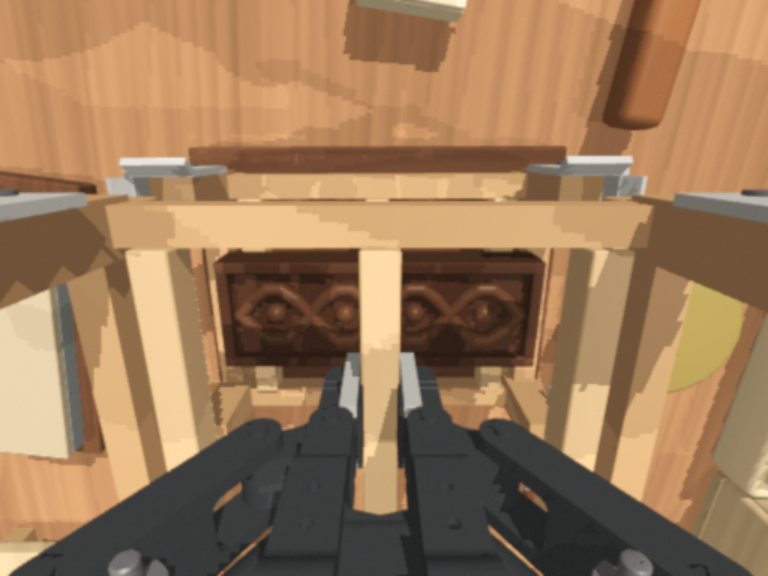

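The base's far lips span cols 108–645 (mid 377), while the tray slat is at 381, so about 1.5 mm of offset along tool y. Checking tool x from the cloud.

```bash
python3 - <<'E'
from h import *
c=np.load('pics/w13.png.npz');P=cloud(c).reshape(-1,3)
p=np.array([608.8,18.3,89]);a=np.radians(4.1);tx=np.array([-np.sin(a),np.cos(a)]);ty=np.array([np.cos(a),np.sin(a)])
d=P[:,:2]-p[:2];u=d@tx;v=d@ty;h=P[:,2]-p[2]
m=(abs(v)<70)&(h>56)&(h<66)&(u>45)&(u<90);print('rail outer',np.percentile(u[m],[99,99.8]))
z=P[:,2];m=(abs(v)<112)&(z>96)&(z<110)&(u>45)&(u<100);print('lip',m.sum(),np.percentile(u[m],[50,95,99,99.8]),np.percentile(v[m],[.5,50,99.5]))
m=(abs(v)<112)&(z>96)&(z<110)&(u>60)&(u<100)
for s in(-1,1): 
  k=m&(v*s>0);print(np.percentile(u[k],[90,99]),np.percentile(v[k],[1,99]))
E
```

```text
rail outer [65.42003783 65.48831068]
lip 1784 [72.46340093 77.15572657 77.66907587 77.68341483] [-102.62293157   69.51357268  100.077611  ]
[76.37831048 77.39859274] [-102.64428678  -72.04148534]
[76.64323715 77.67640721] [ 69.43285643 100.06342354]
```

Emit:
{"fn": "carry_out", "kwargs": {
  "rows": [0.001,-0.0005,0.004,0,0.0012,-0.0008,0.004,0,0,0,0.003,0,0,0,0,0]
}}

```text
time: 16.85
position: [606.8, 20.5, 77.5]
ee_rot: [-2.141, -2.298, 0.002]
force: [-0.1, 0.5, -3.3]
grip_width: 10.6
```

Emit:
{"fn": "carry_out", "kwargs": {
  "rows": [0,0,0,0]
}}

```text
time: 16.93
position: [607.2, 20.3, 78.1]
ee_rot: [-2.141, -2.298, 0.001]
force: [-0.1, 1.6, -3.7]
grip_width: 10.6
```

```bash
cat > chk.py <<'E'
from h import *
import sys
def chk(fn,lipz,hr=(56,66),uo=68):
    c=save('wrist',fn);s,p,R=pose();P=cloud(c).reshape(-1,3)
    a=np.arctan2(R[1,1],R[0,1]);tx=np.array([-np.sin(a),np.cos(a)]);ty=np.array([np.cos(a),np.sin(a)])
    d=P[:,:2]-p[:2];u=d@tx;v=d@ty;h=P[:,2]-p[2];z=P[:,2]
    m=(abs(v)<70)&(h>hr[0])&(h<hr[1])&(u>45)&(u<90);r=np.percentile(u[m],99.8)
    m=(abs(v)<112)&(z>lipz-10)&(z<lipz+4)&(u>68)&(u<100)
    lu=[np.percentile(u[m&(v*k>0)],98) for k in(-1,1)];lv=[np.percentile(v[m],1),np.percentile(v[m],99)]
    print('pos',p.round(1),'F',s['force'].round(1),'yaw',np.degrees(a).round(2),'rail->tray centre u',round(r-uo,1),'| lips u',np.round(lu,1),'-> base u',round(np.mean(lu)-77.5,1),'v',np.round(lv,1),'-> base v',round(np.mean(lv),1))
E
python3 -c "
from chk import *
chk('w14.png',106)"
```

```text
pos [607.5  20.2  78.4] F [ 0.5  0.3 -3.6] yaw 4.04 rail->tray centre u -2.3 | lips u [75.2 75.6] -> base u -2.1 v [-97.9  98.2] -> base v 0.1
```

Aligned within about 0.3 mm. Lowering.

Emit:
{"fn": "carry_out", "kwargs": {
  "rows": [0,0,0.004,0,0,0,0.004,0,0,0,0.004,0,0,0,0.002,0,0,0,0,0]
}}

```text
time: 17.4
position: [606.9, 20.2, 63.5]
ee_rot: [-2.141, -2.298, 0.002]
force: [-0.7, 0.4, -4.5]
grip_width: 10.6
```

Emit:
{"fn": "carry_out", "kwargs": {
  "rows": [0,0,0.003,0,0,0,0.002,0,0,0,0.002,0,0,0,0,0]
}}

```text
time: 17.73
position: [607.2, 20.2, 56.9]
ee_rot: [-2.142, -2.298, 0.001]
force: [-0.3, -0.6, -4.5]
grip_width: 10.4
```

Emit:
{"fn": "carry_out", "kwargs": {
  "rows": [0,0,0.0015,0,0,0,0.0015,0,0,0,0,0,0,0,0,0]
}}

```text
time: 18.07
position: [607.4, 20.2, 54.3]
ee_rot: [-2.142, -2.298, 0.0]
force: [0.6, 1.0, -3.7]
grip_width: 10.5
```

Emit:
{"fn": "carry_out", "kwargs": {
  "rows": [0,0,0.001,0,0,0,0,0]
}}

```text
time: 18.23
position: [607.5, 20.2, 53.4]
ee_rot: [-2.142, -2.298, -0.0]
force: [-0.6, -0.9, -3.4]
grip_width: 10.6
```

Emit:
{"fn": "carry_out", "kwargs": {
  "rows": [0,0,0.001,0,0,0,0,0]
}}

```text
time: 18.4
position: [607.6, 20.3, 53.1]
ee_rot: [-2.142, -2.298, -0.001]
force: [-2.4, -0.1, 1.3]
grip_width: 10.6
```

Emit:
{"fn": "carry_out", "kwargs": {
  "rows": [0,0,0.001,0,0,0,0,0]
}}

```text
time: 18.57
position: [607.6, 20.3, 53.1]
ee_rot: [-2.141, -2.298, -0.001]
force: [-4.6, 0.4, 8.2]
grip_width: 10.6
```

Seated at reading 53.1, exactly the computed value. Opening and rising.

Emit:
{"fn": "carry_out", "kwargs": {
  "rows": [0,0,0,0,0,0,0,0,0,0,0,0],
  "claw": 0.04
}}

```text
time: 18.82
position: [608.1, 20.2, 51.7]
ee_rot: [2.141, 2.298, 0.001]
force: [-0.0, -0.4, -0.4]
grip_width: 39.9
```

Emit:
{"fn": "carry_out", "kwargs": {
  "rows": [0,0,-0.01,0,0,0,-0.03,0,0,0,-0.04,0,0,0,-0.04,0,0,0,-0.03,0]
}}

```text
time: 19.23
position: [608.5, 19.7, 205.6]
ee_rot: [2.141, 2.296, 0.005]
force: [0.7, -0.8, -0.6]
grip_width: 39.9
```

```bash
python3 - <<'E'
from h import *
c=save('wrist','w15.png');P=cloud(c).reshape(-1,3)
for nm,r,a,b in (('lip2',130,164,182),('slat2',105,114,123),):
    q=P[(np.hypot(P[:,0]-607,P[:,1]-18)<r)&(P[:,2]>a)&(P[:,2]<b)];q=clip(q);print(nm,len(q),rect(q[:,:2]),np.median(q[:,2]))
c=save('scene','scene15.png');P=cloud(c).reshape(-1,3)
for nm,r,a,b in (('lip2',130,150,182),('slat2',105,114,123),):
    q=P[(np.hypot(P[:,0]-607,P[:,1]-18)<r)&(P[:,2]>a)&(P[:,2]<b)];q=clip(q);print(nm,len(q),rect(q[:,:2]),np.median(q[:,2]))
plan(619,251,150,-4,step=40)
E
```

```text
lip2 2972 [607.7  17.5   4.  205.2 153.5] 172.31808686164055
slat2 9508 [608.   17.1   4.  186.2 138.5] 115.8359624007893
lip2 264 [608.5  17.9   4.3 206.5 154.7] 162.96542126275978
slat2 551 [609.3  18.2   5.1 187.2 137.6] 116.32260296838808
t 19.33 pos [611.4  19.6 208.4] yaw 4.01 tilt 0.66 w 39.9 F [ 0.4 -0.6 -0.4] j7 0.15 dyaw -8.0 N 6
0.0384,0.0040,0.0097,1.34, 0.0385,0.0031,0.0097,1.34, 0.0385,0.0022,0.0097,1.34, 0.0386,0.0013,0.0097,1.34, 0.0386,0.0004,0.0097,1.34
0.0386,-0.0005,0.0097,1.34
```

View pics/scene15.png

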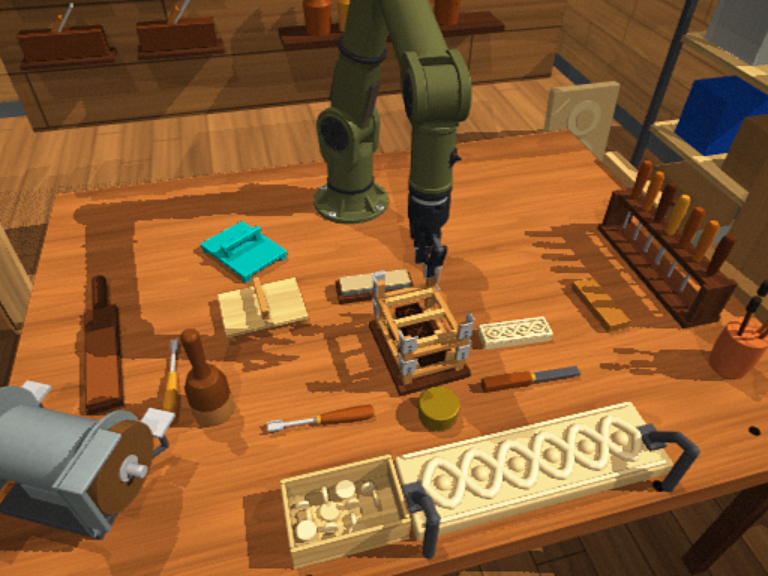

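View pics/w15.png

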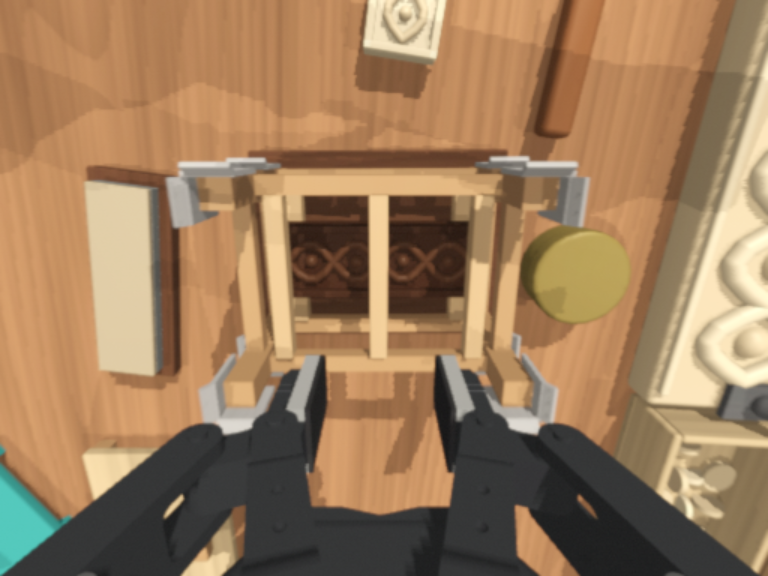

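The tray is seated: its lips give centre (607.7, 17.5), 4.0°, top ≈172, with the walnut visible beneath it. Next is the lime panel.

Emit:
{"fn": "carry_out", "kwargs": {
  "rows": [0.03,0.003,0,1.3,0.035,0.003,0,1.3,0.035,0.002,0,1.3,0.035,0.001,0,1.3,0.03,0,0,1.3],
  "claw": 0.085
}}

```text
time: 19.75
position: [611.9, 188.4, 201.3]
ee_rot: [-2.268, -2.173, -0.001]
force: [0.4, 0.4, 0.9]
grip_width: 85.1
```

Emit:
{"fn": "carry_out", "kwargs": {
  "rows": [0.01,0,0.02,1.3,0,0,0.02,0.3,0,0,0,0]
}}

```text
time: 20.0
position: [609.8, 196.6, 157.0]
ee_rot: [-2.294, -2.143, 0.011]
force: [-0.5, -0.3, -0.0]
grip_width: 84.7
```

```bash
python3 - <<'E'
from h import *
c=save('wrist','w16.png');P=cloud(c).reshape(-1,3)
q=P[(np.hypot(P[:,0]-619,P[:,1]-250)<110)&(P[:,2]>16)&(P[:,2]<34)]; q=clip(q); r=rect(q[:,:2]);print(len(q),r,np.median(q[:,2]))
plan(r[0],r[1],20,r[2]-90,n=5)
E
```

```text
7911 [619.9 250.6  85.6 159.8  56. ] 23.02473580292667
t 20.05 pos [611.  195.3 159.2] yaw -4.02 tilt 0.27 w 85.1 F [-1.1 -1.   0.4] j7 -0.23 dyaw -0.4 N 5
0.0112,0.0010,0.0278,0.08, 0.0112,0.0010,0.0278,0.08, 0.0112,0.0010,0.0278,0.08, 0.0112,0.0009,0.0278,0.08, 0.0112,0.0009,0.0278,0.08
```

View pics/w16.png

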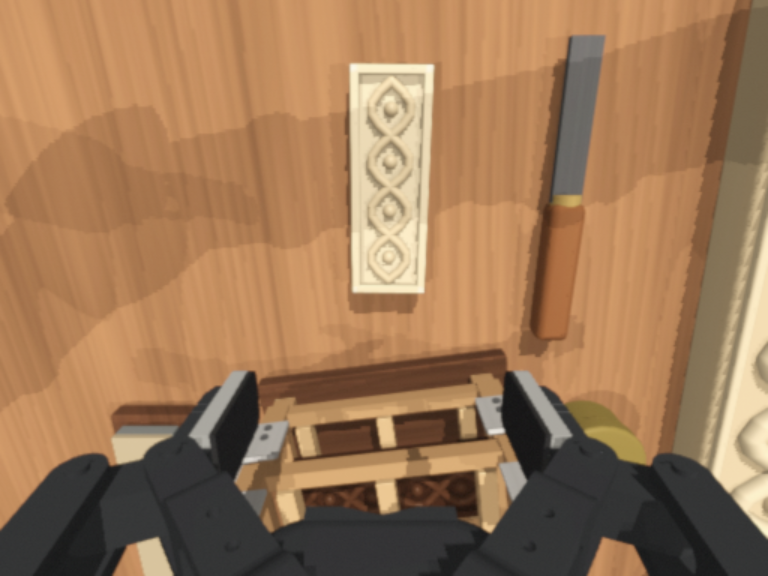

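Emit:
{"fn": "carry_out", "kwargs": {
  "rows": [0.014,0.001,0.03,0.1,0.014,0.001,0.035,0.1,0.014,0.001,0.035,0.1,0.0135,0.001,0.03,0.1,0,0,0.01,0]
}}

```text
time: 20.47
position: [618.3, 252.9, 17.7]
ee_rot: [-2.301, -2.135, 0.006]
force: [-0.3, 0.9, -0.2]
grip_width: 85.5
```

Emit:
{"fn": "carry_out", "kwargs": {
  "rows": [0,0,0,0,0,0,0,0]
}}

```text
time: 20.63
position: [622.2, 248.8, 23.2]
ee_rot: [2.307, 2.13, 0.001]
force: [-0.4, -0.7, -0.3]
grip_width: 84.9
```

```bash
python3 - <<'E'
from h import *
plan(619.9,250.6,-38,-4.4,n=3)
E
```

```text
t 20.63 pos [622.2 248.8  23.2] yaw -4.56 tilt 0.11 w 84.9 F [-0.4 -0.7 -0.3] j7 -0.24 dyaw 0.2 N 3
0.0006,-0.0008,0.0204,-0.05, 0.0006,-0.0008,0.0204,-0.05, 0.0006,-0.0008,0.0204,-0.05
```

Emit:
{"fn": "carry_out", "kwargs": {
  "rows": [0.001,-0.001,0.025,0,0.001,-0.001,0.02,0,0,0,0.012,0,0,0,0.003,0,0,0,0,0]
}}

```text
time: 21.05
position: [619.9, 251.8, -37.5]
ee_rot: [2.307, 2.131, 0.001]
force: [0.2, -0.0, 1.6]
grip_width: 85.1
```

Emit:
{"fn": "carry_out", "kwargs": {
  "rows": [0,0,0,0,0,0,0,0]
}}

```text
time: 21.22
position: [620.6, 252.8, -36.6]
ee_rot: [2.306, 2.132, 0.005]
force: [-1.0, -0.1, 0.6]
grip_width: 84.9
```

Emit:
{"fn": "carry_out", "kwargs": {
  "rows": [-0.0015,0,0,0,0,0,0,0,0,0,0,0,0,0,0,0],
  "claw": 0.03,
  "grip_force": 40
}}

```text
time: 21.55
position: [619.7, 251.3, -37.6]
ee_rot: [2.306, 2.133, 0.002]
force: [-0.0, -1.2, 3.7]
grip_width: 55.0
```

Emit:
{"fn": "carry_out", "kwargs": {
  "rows": [0,0,0,0]
}}

```text
time: 21.63
position: [619.7, 251.2, -37.6]
ee_rot: [2.306, 2.133, 0.002]
force: [-0.3, -1.0, 5.8]
grip_width: 55.1
```

Emit:
{"fn": "carry_out", "kwargs": {
  "rows": [0,0,-0.01,0,0,0,-0.03,0,0,0,-0.04,0,0,0,-0.04,0,0,0,-0.04,0]
}}

```text
time: 22.05
position: [618.0, 250.9, 122.8]
ee_rot: [-2.306, -2.133, 0.002]
force: [0.8, 0.2, -1.4]
grip_width: 55.4
```

Emit:
{"fn": "carry_out", "kwargs": {
  "rows": [0,0,-0.04,0,0,0,-0.02,0,0,0,0,0]
}}

```text
time: 22.3
position: [621.8, 251.9, 188.2]
ee_rot: [2.304, 2.131, 0.015]
force: [0.6, -0.5, -1.0]
grip_width: 55.1
```

```bash
python3 - <<'E'
from h import *
plan(607.7,17.7,175,-86,n=13,full=-81.6)
E
```

```text
t 22.3 pos [621.8 251.9 188.2] yaw -4.47 tilt 0.56 w 55.1 F [ 0.6 -0.5 -1. ] j7 -0.31 dyaw -81.6 N 13
-0.0180,0.0003,0.0010,6.28, -0.0179,0.0023,0.0010,6.28, -0.0175,0.0042,0.0010,6.28, -0.0170,0.0061,0.0010,6.28, -0.0162,0.0079,0.0010,6.28
-0.0152,0.0097,0.0010,6.28, -0.0141,0.0113,0.0010,6.28, -0.0128,0.0128,0.0010,6.28, -0.0113,0.0141,0.0010,6.28, -0.0097,0.0152,0.0010,6.28
-0.0080,0.0162,0.0010,6.28, -0.0062,0.0170,0.0010,6.28, -0.0043,0.0175,0.0010,6.28
```

Emit:
{"fn": "carry_out", "kwargs": {
  "rows": [-0.018,0.0005,0.001,6.3,-0.018,0.0025,0.001,6.3,-0.0175,0.004,0.001,6.3,-0.017,0.006,0.001,6.3,-0.016,0.008,0.001,6.3]
}}

```text
time: 22.72
position: [612.4, 160.4, 175.2]
ee_rot: [-2.802, -1.419, 0.004]
force: [0.0, 0.5, -1.2]
grip_width: 55.1
```

Emit:
{"fn": "carry_out", "kwargs": {
  "rows": [-0.015,0.0095,0.001,6.3,-0.014,0.0115,0.001,6.3,-0.013,0.013,0.001,6.3,-0.0115,0.014,0.001,6.3,-0.0095,0.015,0.001,6.3]
}}

```text
time: 23.13
position: [606.7, 70.5, 170.2]
ee_rot: [-3.082, -0.605, 0.003]
force: [1.0, 0.0, -1.2]
grip_width: 55.3
```

Emit:
{"fn": "carry_out", "kwargs": {
  "rows": [-0.008,0.016,0.001,6.3,-0.006,0.017,0.001,6.3,-0.004,0.0175,0.001,6.2,0,0,0,0,0,0,0,0]
}}

```text
time: 23.55
position: [603.8, 16.5, 167.6]
ee_rot: [3.14, 0.101, -0.003]
force: [0.8, -0.4, -1.0]
grip_width: 55.1
```

```bash
python3 - <<'E'
from h import *
plan(607.7,17.7,110,-86,n=3)
E
```

```text
t 23.55 pos [603.8  16.5 167.6] yaw -86.33 tilt 0.1 w 55.1 F [ 0.8 -0.4 -1. ] j7 -1.3 dyaw 0.3 N 3
0.0013,-0.0003,0.0192,-0.11, 0.0013,-0.0003,0.0192,-0.11, 0.0013,-0.0003,0.0192,-0.11
```

Emit:
{"fn": "carry_out", "kwargs": {
  "rows": [0.0015,0,0.02,-0.1,0.0015,0,0.025,-0.1,0,0,0.015,0,0,0,0.005,0,0,0,0,0]
}}

```text
time: 23.97
position: [606.4, 19.3, 101.7]
ee_rot: [-3.139, -0.112, 0.005]
force: [0.1, 0.7, -1.3]
grip_width: 55.2
```

```bash
python3 - <<'E'
from h import *
plan(607.7,17.7,81,-86,n=3)
c=save('wrist','w17.png')
E
```

```text
t 23.97 pos [606.4  19.3 101.7] yaw -85.91 tilt 0.2 w 55.2 F [ 0.1  0.7 -1.3] j7 -1.26 dyaw -0.1 N 3
0.0004,0.0006,0.0069,0.03, 0.0004,0.0006,0.0069,0.03, 0.0004,0.0006,0.0069,0.03
```

View pics/w17.png

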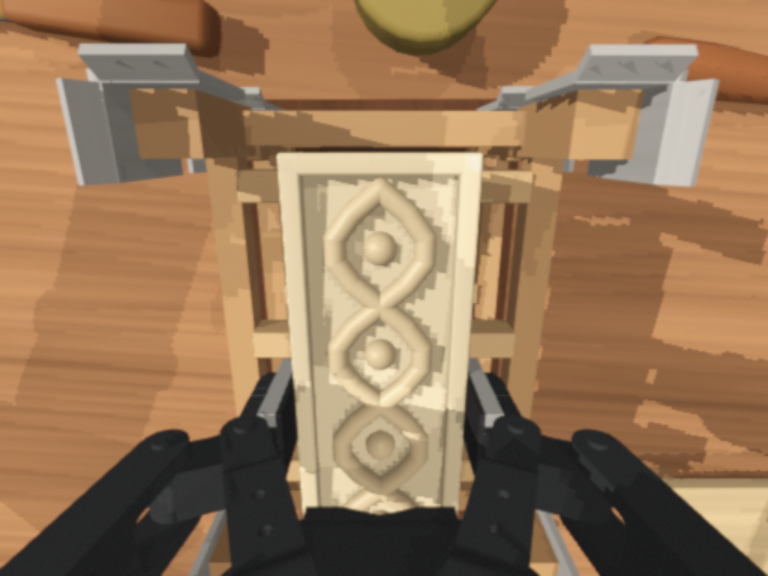

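The lime panel (cols 280–480) is centred between the tray's rails and square to them, about 20 mm above the slats. Lowering it.

Emit:
{"fn": "carry_out", "kwargs": {
  "rows": [0.001,0.0015,0.006,0,0,0,0.005,0,0,0,0.003,0,0,0,0,0,0,0,0,0]
}}

```text
time: 24.43
position: [608.9, 16.4, 89.5]
ee_rot: [-3.14, -0.108, -0.0]
force: [-0.2, 0.1, -0.9]
grip_width: 55.3
```

Emit:
{"fn": "carry_out", "kwargs": {
  "rows": [0,0,0.0015,0,0,0,0.0015,0,0,0,0,0]
}}

```text
time: 24.68
position: [608.8, 16.4, 86.3]
ee_rot: [-3.14, -0.108, 0.0]
force: [-0.6, 0.8, -2.1]
grip_width: 55.3
```

Emit:
{"fn": "carry_out", "kwargs": {
  "rows": [0,-0.001,0.0015,0,0,0,0.0015,0,0,0,0,0]
}}

```text
time: 24.93
position: [608.6, 17.6, 83.1]
ee_rot: [-3.14, -0.108, 0.001]
force: [0.2, -0.2, -2.0]
grip_width: 55.1
```

Emit:
{"fn": "carry_out", "kwargs": {
  "rows": [0,0,0.0015,0,0,0,0.0,0,0,0,0,0]
}}

```text
time: 25.18
position: [608.7, 17.3, 81.9]
ee_rot: [3.14, 0.108, -0.0]
force: [0.0, -0.3, -0.9]
grip_width: 55.1
```

Emit:
{"fn": "carry_out", "kwargs": {
  "rows": [0,0,0.0012,0,0,0,0.0,0]
}}

```text
time: 25.35
position: [608.7, 17.4, 80.6]
ee_rot: [-3.14, -0.108, 0.0]
force: [0.3, 0.5, -0.9]
grip_width: 55.1
```

Emit:
{"fn": "carry_out", "kwargs": {
  "rows": [0,0,0.001,0,0,0,0.0,0]
}}

```text
time: 25.52
position: [608.9, 17.4, 80.4]
ee_rot: [-3.139, -0.108, -0.0]
force: [-2.7, 0.1, 3.8]
grip_width: 54.7
```

Emit:
{"fn": "carry_out", "kwargs": {
  "rows": [0,0,0.0008,0,0,0,0.0,0]
}}

```text
time: 25.68
position: [608.8, 17.4, 80.4]
ee_rot: [-3.139, -0.108, 0.0]
force: [-4.4, 0.8, 9.2]
grip_width: 54.7
```

Emit:
{"fn": "carry_out", "kwargs": {
  "rows": [0,0,0,0,0,0,0,0,0,0,0,0],
  "claw": 0.07
}}

```text
time: 25.93
position: [608.9, 17.4, 78.8]
ee_rot: [3.14, 0.108, 0.0]
force: [-0.1, 0.3, -0.6]
grip_width: 69.9
```

Emit:
{"fn": "carry_out", "kwargs": {
  "rows": [0,0,-0.01,0,0,0,-0.03,0,0,0,-0.04,0,0,0,-0.04,0,0,0,-0.03,0]
}}

```text
time: 26.35
position: [609.5, 16.7, 232.8]
ee_rot: [-3.14, -0.107, -0.005]
force: [1.2, -0.1, -0.4]
grip_width: 70.0
```

```bash
python3 - <<'E'
from h import *
c=save('wrist','w18.png');P=cloud(c);q2=P.reshape(-1,3)
q=q2[(abs(q2[:,0]-607)<80)&(abs(q2[:,1]-18)<40)&(q2[:,2]>135)&(q2[:,2]<147)]
print(rect(clip(q)[:,:2]),np.median(q[:,2]))
q=q2[(np.hypot(q2[:,0]-607,q2[:,1]-18)<130)&(q2[:,2]>164)&(q2[:,2]<182)];q=clip(q);print('lip',rect(q[:,:2]),np.median(q[:,2]))
plan(398,-303.5,200,-85.6,step=40)
E
```

```text
[609.   16.4   4.  159.3  56.2] 140.89884792976673
lip [607.5  17.1   3.9 204.4 154.9] 172.58035564149364
t 26.4 pos [612.6  16.3 238.4] yaw -86.1 tilt 0.65 w 69.6 F [ 2.1 -0.2  4. ] j7 -1.32 dyaw 0.5 N 10
-0.0236,0.0304,0.0038,-0.05, -0.0236,0.0304,0.0038,-0.05, -0.0236,0.0304,0.0038,-0.05, -0.0237,0.0304,0.0038,-0.05, -0.0237,0.0304,0.0038,-0.05
-0.0237,0.0303,0.0038,-0.05, -0.0237,0.0303,0.0038,-0.05, -0.0238,0.0303,0.0038,-0.05, -0.0238,0.0303,0.0038,-0.05, -0.0238,0.0303,0.0038,-0.05
```

View pics/w18.png

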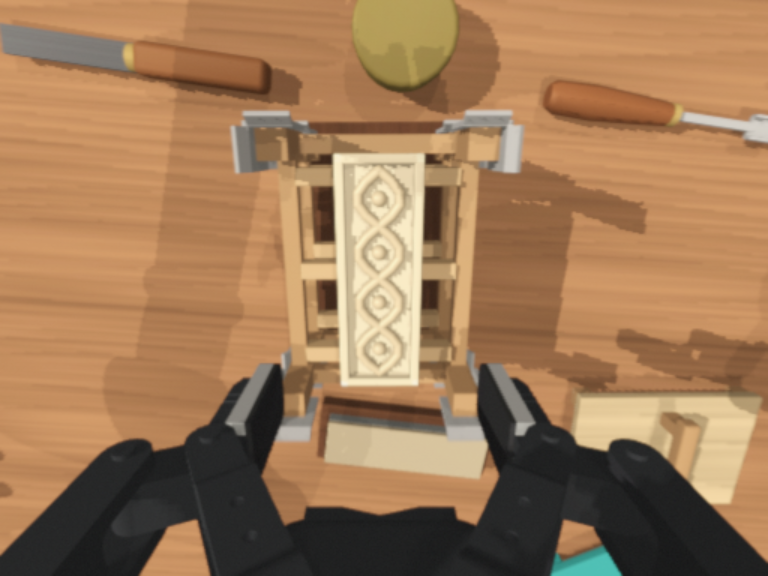

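The lime panel lies centred at (609.0, 16.4), 4.0°, top 140.9. Now the cover.

```bash
python3 - <<'E'
from h import *
plan(365,-303,170,-85.6,n=11)
E
```

```text
t 26.4 pos [612.6  16.3 238.4] yaw -86.1 tilt 0.65 w 69.6 F [ 2.1 -0.2  4. ] j7 -1.32 dyaw 0.5 N 11
-0.0244,0.0274,0.0062,-0.05, -0.0245,0.0274,0.0062,-0.05, -0.0245,0.0274,0.0062,-0.05, -0.0245,0.0274,0.0062,-0.05, -0.0245,0.0274,0.0062,-0.05
-0.0245,0.0273,0.0062,-0.05, -0.0246,0.0273,0.0062,-0.05, -0.0246,0.0273,0.0062,-0.05, -0.0246,0.0273,0.0062,-0.05, -0.0246,0.0273,0.0062,-0.05
-0.0246,0.0272,0.0062,-0.05
```

Emit:
{"fn": "carry_out", "kwargs": {
  "rows": [-0.0245,0.0275,0,0,-0.0245,0.0275,0,0,-0.0245,0.0275,0,0,-0.0245,0.0275,0,0,-0.0245,0.0275,0.005,0],
  "claw": 0.05
}}

```text
time: 26.82
position: [495.5, -130.1, 224.3]
ee_rot: [3.139, 0.107, 0.002]
force: [-0.2, 0.4, 0.3]
grip_width: 50.3
```

Emit:
{"fn": "carry_out", "kwargs": {
  "rows": [-0.0245,0.0275,0.01,0,-0.0245,0.0275,0.01,0,-0.0245,0.0275,0.01,0,-0.0245,0.0275,0.01,0,-0.0245,0.027,0.01,0]
}}

```text
time: 27.23
position: [382.1, -274.5, 173.6]
ee_rot: [-3.137, -0.108, -0.004]
force: [0.4, 0.9, -0.5]
grip_width: 50.0
```

Emit:
{"fn": "carry_out", "kwargs": {
  "rows": [-0.015,0.02,0.005,-0.2,0,0,0,0,0,0,0,0]
}}

```text
time: 27.48
position: [368.4, -295.7, 168.8]
ee_rot: [-3.138, -0.106, -0.001]
force: [0.8, 1.8, 0.2]
grip_width: 49.9
```

```bash
python3 - <<'E'
from h import *
c=save('wrist','w19.png');P=cloud(c).reshape(-1,3);Q=P[(abs(P[:,0]-398)<100)&(abs(P[:,1]+303.5)<110)]
for nm,a,b in(('board',21,33),('bar',54,68)):
    q=clip(Q[(Q[:,2]>a)&(Q[:,2]<b)]);print(nm,rect(q[:,:2]),np.median(q[:,2]))
plan(398,-303.5,60,-85.6,n=4)
E
```

```text
board [ 397.7 -304.5  -85.7  190.1  140.2] 26.79551397070344
bar [ 397.8 -304.6    4.5  118.8   15.9] 62.585010754097084
t 27.53 pos [ 369.6 -294.5  169. ] yaw -85.97 tilt 0.08 w 50.3 F [0.1 0.2 0.5] j7 -1.1 dyaw 0.4 N 4
0.0069,0.0028,0.0273,-0.09, 0.0069,0.0028,0.0273,-0.09, 0.0069,0.0028,0.0273,-0.09, 0.0069,0.0028,0.0273,-0.09
```

View pics/w19.png

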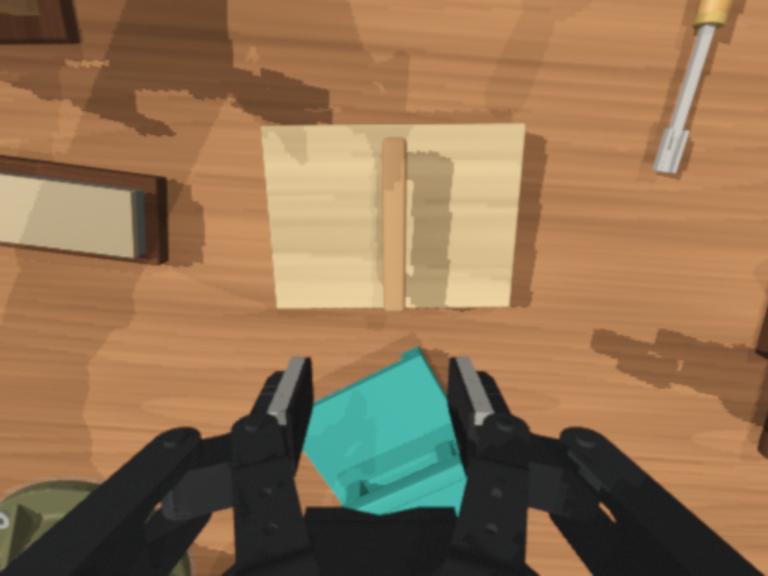

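Emit:
{"fn": "carry_out", "kwargs": {
  "rows": [0.007,0.003,0.02,-0.1,0.007,0.003,0.03,-0.1,0.007,0.003,0.03,-0.1,0.006,0.003,0.03,0,0,0,0,0]
}}

```text
time: 27.95
position: [394.5, -301.0, 54.2]
ee_rot: [3.138, 0.127, -0.024]
force: [-1.2, 1.4, 0.2]
grip_width: 50.1
```

Emit:
{"fn": "carry_out", "kwargs": {
  "rows": [0,0,0,0,0,0,0,0]
}}

```text
time: 28.12
position: [398.1, -303.9, 61.8]
ee_rot: [3.139, 0.124, 0.001]
force: [0.8, -0.1, 0.8]
grip_width: 50.0
```

```bash
python3 - <<'E'
from h import *
c=save('wrist','w20.png')
plan(397.7,-304.5,-4,-85.6,n=3)
E
```

```text
t 28.17 pos [ 398.7 -303.9   62.5] yaw -85.49 tilt 0.21 w 49.9 F [1.  0.3 0.5] j7 -0.67 dyaw -0.1 N 3
-0.0004,0.0002,0.0222,0.04, -0.0004,0.0002,0.0222,0.04, -0.0004,0.0002,0.0222,0.04
```

View pics/w20.png

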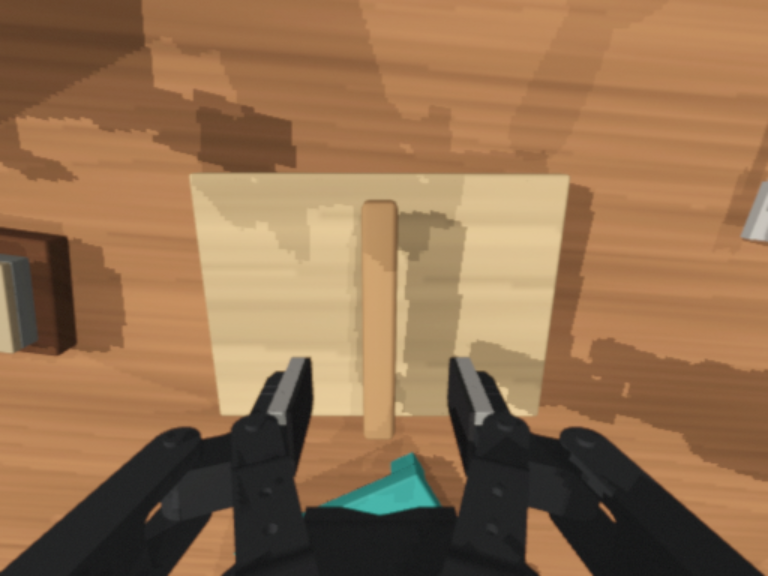

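The grab bar (col ~380) is centred between the fingers. Descending to reading −4.

Emit:
{"fn": "carry_out", "kwargs": {
  "rows": [-0.0005,0.0005,0.025,0,0,0,0.025,0,0,0,0.01,0,0,0,0.004,0,0,0,0,0]
}}

```text
time: 28.58
position: [397.5, -304.1, -2.3]
ee_rot: [-3.138, -0.122, -0.004]
force: [-0.6, 0.6, 1.1]
grip_width: 50.1
```

Emit:
{"fn": "carry_out", "kwargs": {
  "rows": [0,0,0,0,0,0,0,0]
}}

```text
time: 28.75
position: [398.1, -304.9, -1.8]
ee_rot: [3.139, 0.122, 0.005]
force: [0.4, -0.4, 0.2]
grip_width: 49.8
```

Emit:
{"fn": "carry_out", "kwargs": {
  "rows": [0,0,0.003,0,0,0,0,0,0,0,0,0]
}}

```text
time: 29.0
position: [396.9, -304.3, -6.2]
ee_rot: [-3.139, -0.122, -0.001]
force: [0.2, -0.2, 0.4]
grip_width: 50.2
```

Emit:
{"fn": "carry_out", "kwargs": {
  "rows": [0,0,0,0,0,0,0,0,0,0,0,0,0,0,0,0],
  "claw": 0.0,
  "grip_force": 80
}}

```text
time: 29.33
position: [396.8, -304.4, -6.2]
ee_rot: [-3.139, -0.122, -0.0]
force: [0.3, 0.9, 2.5]
grip_width: 14.7
```

Emit:
{"fn": "carry_out", "kwargs": {
  "rows": [0,0,-0.005,0,0,0,-0.015,0,0,0,-0.03,0,0,0,-0.04,0,0,0,-0.04,0]
}}

```text
time: 29.75
position: [394.8, -304.4, 123.8]
ee_rot: [3.139, 0.119, -0.007]
force: [1.5, 1.7, -0.8]
grip_width: 14.9
```

Emit:
{"fn": "carry_out", "kwargs": {
  "rows": [0,0,-0.04,0,0,0,-0.03,0,0,0,-0.015,0,0,0,0,0,0,0,0,0]
}}

```text
time: 30.17
position: [396.7, -304.2, 208.3]
ee_rot: [-3.138, -0.122, -0.002]
force: [-0.2, 0.3, -3.2]
grip_width: 14.6
```

```bash
python3 - <<'E'
from h import *
c=save('wrist','w21.png')
plan(607.5,17.3,205,4,n=13,full=89.5)
P=cloud(c).reshape(-1,3);s,p,R=pose();a=np.arctan2(R[1,1],R[0,1]);tx=np.array([-np.sin(a),np.cos(a)]);ty=np.array([np.cos(a),np.sin(a)])
d=P[:,:2]-p[:2];u=d@tx;v=d@ty;h=P[:,2]-p[2]
m=(abs(v)<115)&(h>20)&(h<45)&(u>0)&(u<100);print('board top h',np.median(h[m]),'u max',np.percentile(u[m],99.5),'v',np.percentile(v[m],[.5,99.5]))
E
```

```text
t 30.22 pos [ 395.9 -303.9  207.2] yaw -85.55 tilt 0.12 w 15.0 F [-0.5  0.2 -2.1] j7 -0.96 dyaw 89.5 N 13
0.0181,-0.0234,0.0002,-6.88, 0.0208,-0.0210,0.0002,-6.88, 0.0232,-0.0184,0.0002,-6.88, 0.0252,-0.0155,0.0002,-6.88, 0.0269,-0.0123,0.0002,-6.88
0.0282,-0.0090,0.0002,-6.88, 0.0291,-0.0056,0.0002,-6.88, 0.0295,-0.0021,0.0002,-6.88, 0.0295,0.0015,0.0002,-6.88, 0.0292,0.0050,0.0002,-6.88
0.0283,0.0085,0.0002,-6.88, 0.0271,0.0118,0.0002,-6.88, 0.0255,0.0150,0.0002,-6.88
board top h 34.08226078510589 u max 71.61520152401347 v [-92.14317557  94.25319694]
```

View pics/w21.png

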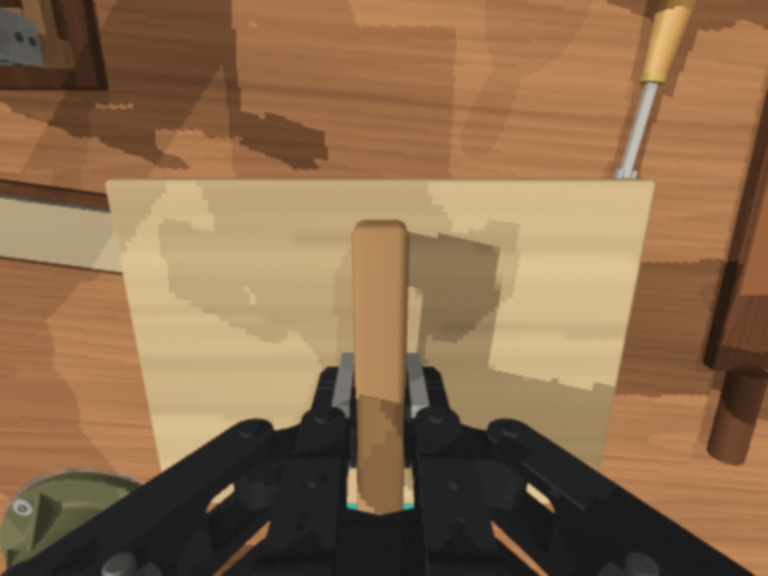

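Emit:
{"fn": "carry_out", "kwargs": {
  "rows": [0.018,-0.0235,0,-6.9,0.021,-0.021,0,-6.9,0.023,-0.0185,0,-6.9,0.025,-0.0155,0,-6.9,0.027,-0.0125,0,-6.9]
}}

```text
time: 30.63
position: [476.6, -179.2, 206.2]
ee_rot: [-2.958, -1.054, 0.006]
force: [0.3, -0.1, -1.7]
grip_width: 15.1
```

Emit:
{"fn": "carry_out", "kwargs": {
  "rows": [0.028,-0.009,0,-6.9,0.029,-0.0055,0,-6.9,0.0295,-0.002,0,-6.9,0.0295,0.0015,0,-6.9,0.029,0.005,0,-6.9]
}}

```text
time: 31.05
position: [557.7, -56.2, 205.5]
ee_rot: [-2.511, -1.884, 0.007]
force: [-0.7, -1.4, -2.2]
grip_width: 14.9
```

Emit:
{"fn": "carry_out", "kwargs": {
  "rows": [0.028,0.0085,0,-6.9,0.022,0.011,0,-6.9,0.014,0.012,0,-6.5,0,0,0,0,0,0,0,0]
}}

```text
time: 31.47
position: [600.7, 0.8, 205.2]
ee_rot: [-2.146, -2.291, 0.009]
force: [0.1, 0.1, -1.9]
grip_width: 14.9
```

Emit:
{"fn": "carry_out", "kwargs": {
  "rows": [0,0,0,0]
}}

```text
time: 31.55
position: [600.5, -1.2, 206.4]
ee_rot: [-2.15, -2.288, 0.007]
force: [0.3, -0.8, -2.4]
grip_width: 15.2
```

```bash
python3 - <<'E'
from h import *
plan(607.7,16.6,180,4,n=3)
E
```

```text
t 31.55 pos [600.5  -1.2 206.4] yaw 3.57 tilt 0.26 w 15.2 F [ 0.3 -0.8 -2.4] j7 0.2 dyaw 0.4 N 3
0.0058,0.0028,0.0088,-0.14, 0.0058,0.0028,0.0088,-0.14, 0.0058,0.0028,0.0088,-0.14
```

Emit:
{"fn": "carry_out", "kwargs": {
  "rows": [0.006,0.003,0.008,-0.2,0.006,0.003,0.008,-0.2,0.0055,0.0025,0.007,0,0,0,0,0,0,0,0,0]
}}

```text
time: 31.97
position: [608.6, 19.3, 184.7]
ee_rot: [-2.137, -2.301, 0.002]
force: [-1.2, -1.2, -2.1]
grip_width: 14.9
```

Emit:
{"fn": "carry_out", "kwargs": {
  "rows": [0,0,0,0]
}}

```text
time: 32.05
position: [609.1, 18.3, 185.7]
ee_rot: [2.14, 2.3, -0.0]
force: [0.4, 0.4, -2.6]
grip_width: 14.5
```

```bash
python3 - <<'E'
from h import *
c=save('wrist','w22.png');s,p,R=pose()
plan(607.7,16.6,150,4,n=3)
P=cloud(c).reshape(-1,3);a=np.arctan2(R[1,1],R[0,1]);tx=np.array([-np.sin(a),np.cos(a)]);ty=np.array([np.cos(a),np.sin(a)])
d=P[:,:2]-p[:2];u=d@tx;v=d@ty;h=P[:,2]-p[2];z=P[:,2]
m=(abs(v)<115)&(h>24)&(h<45)&(u>0)&(u<90);print('board h',np.median(h[m]),'u max',np.percentile(u[m],[99,99.9]),'v',np.percentile(v[m],[.5,99.5]))
m=(abs(v)<115)&(z>164)&(z<179)&(u>50)&(u<100);print('lip',m.sum())
for k in(-1,1): print(np.percentile(u[m&(v*k>0)],[50,98]),np.percentile(v[m&(v*k>0)],[1,99]),np.median(z[m&(v*k>0)]))
E
```

```text
t 32.1 pos [609.3  18.  186. ] yaw 4.13 tilt 0.03 w 15.2 F [-0.7 -0.3 -2.9] j7 0.19 dyaw -0.1 N 3
-0.0004,-0.0006,0.0120,0.04, -0.0004,-0.0006,0.0120,0.04, -0.0004,-0.0006,0.0120,0.04
board h 32.745698111854665 u max [70.87408245 71.06849252] v [-93.36384135  93.03972203]
lip 936
[73.37193798 76.57125845] [-99.947055   -71.98144444] 173.59325287185234
[72.76182071 76.52721676] [69.5205971 98.1223801] 173.75981968570898
```

View pics/w22.png

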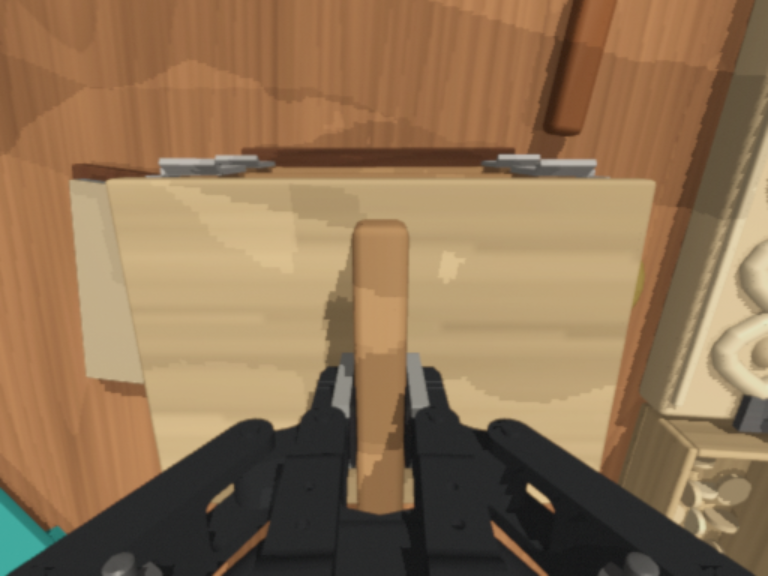

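The lips put the tray centre 1.9 mm in −x and 0.9 mm in −y of the tool from the held cover. Correcting and lowering.

Emit:
{"fn": "carry_out", "kwargs": {
  "rows": [-0.001,-0.0005,0.005,0,-0.001,-0.0005,0.004,0,0,0,0.001,0,0,0,0,0,0,0,0,0]
}}

```text
time: 32.52
position: [608.2, 16.3, 175.6]
ee_rot: [-2.14, -2.3, -0.0]
force: [0.3, 0.3, -1.6]
grip_width: 14.9
```

```bash
python3 - <<'E'
from h import *
c=save('wrist','w23.png');s,p,R=pose()
plan(608.2,16.1,150,4,n=3)
P=cloud(c).reshape(-1,3);a=np.arctan2(R[1,1],R[0,1]);tx=np.array([-np.sin(a),np.cos(a)]);ty=np.array([np.cos(a),np.sin(a)])
d=P[:,:2]-p[:2];u=d@tx;v=d@ty;h=P[:,2]-p[2];z=P[:,2]
m=(abs(v)<115)&(h>24)&(h<45)&(u>0)&(u<90);print('board h',np.median(h[m]),'u max',np.percentile(u[m],[99,99.9]),'v',np.percentile(v[m],[.5,99.5]))
m=(abs(v)<115)&(z>164)&(z<179)&(u>73)&(u<100);print('lip',m.sum())
for k in(-1,1): print(np.percentile(u[m&(v*k>0)],[50,98]),np.percentile(v[m&(v*k>0)],[1,99]),np.median(z[m&(v*k>0)]))
E
```

```text
t 32.57 pos [608.4  16.4 175.7] yaw 4.15 tilt 0.03 w 14.9 F [-0.5 -0.  -2.5] j7 0.2 dyaw -0.1 N 3
-0.0001,-0.0001,0.0086,0.05, -0.0001,-0.0001,0.0086,0.05, -0.0001,-0.0001,0.0086,0.05
board h 32.90463675210671 u max [70.52499796 70.76798105] v [-93.39563313  93.0604197 ]
lip 757
[75.88828303 78.24786459] [-95.68015555 -71.09973092] 174.20197589711583
[75.78062044 78.11849821] [70.50734067 94.76568329] 174.48479479298518
```

Emit:
{"fn": "carry_out", "kwargs": {
  "rows": [0,0,0.004,0,0,0,0.004,0,0,0,0.004,0,0,0,0.002,0,0,0,0,0]
}}

```text
time: 32.98
position: [607.8, 16.5, 160.8]
ee_rot: [-2.139, -2.3, 0.001]
force: [0.3, 0.1, -3.0]
grip_width: 14.7
```

Emit:
{"fn": "carry_out", "kwargs": {
  "rows": [0,0,0.003,0,0,0,0.003,0,0,0,0.001,0,0,0,0,0]
}}

```text
time: 33.32
position: [608.1, 16.4, 154.3]
ee_rot: [-2.139, -2.3, 0.0]
force: [-0.4, -0.3, -3.1]
grip_width: 14.9
```

Emit:
{"fn": "carry_out", "kwargs": {
  "rows": [0,0,0.0015,0,0,0,0.0015,0,0,0,0,0,0,0,0,0]
}}

```text
time: 33.65
position: [608.3, 16.4, 151.6]
ee_rot: [-2.139, -2.3, -0.0]
force: [-0.4, 0.0, -2.0]
grip_width: 15.1
```

Emit:
{"fn": "carry_out", "kwargs": {
  "rows": [0,0,0.001,0,0,0,0,0]
}}

```text
time: 33.82
position: [608.3, 16.4, 150.6]
ee_rot: [-2.139, -2.3, -0.0]
force: [0.5, -0.1, -2.0]
grip_width: 14.6
```

Emit:
{"fn": "carry_out", "kwargs": {
  "rows": [0,0,0.001,0,0,0,0,0]
}}

```text
time: 33.98
position: [608.5, 16.4, 149.8]
ee_rot: [2.139, 2.3, 0.001]
force: [0.3, -0.2, -2.1]
grip_width: 15.0
```

Emit:
{"fn": "carry_out", "kwargs": {
  "rows": [0,0,0.001,0,0,0,0,0]
}}

```text
time: 34.15
position: [608.5, 16.4, 149.8]
ee_rot: [-2.139, -2.3, -0.002]
force: [-2.4, -0.7, 4.1]
grip_width: 14.7
```

Emit:
{"fn": "carry_out", "kwargs": {
  "rows": [0,0,0.001,0,0,0,0,0]
}}

```text
time: 34.32
position: [608.5, 16.5, 149.7]
ee_rot: [-2.139, -2.3, -0.002]
force: [-4.0, 0.1, 9.7]
grip_width: 14.6
```

Contact at 149.8, exactly the computed seat height. Releasing and rising.

Emit:
{"fn": "carry_out", "kwargs": {
  "rows": [0,0,0,0,0,0,0,0,0,0,0,0],
  "claw": 0.05
}}

```text
time: 34.57
position: [608.5, 16.4, 147.6]
ee_rot: [2.139, 2.3, 0.001]
force: [0.5, -0.5, 0.3]
grip_width: 49.5
```

Emit:
{"fn": "carry_out", "kwargs": {
  "rows": [0,0,-0.01,0,0,0,-0.03,0,0,0,-0.04,0,0,0,-0.04,0,0,0,-0.02,0]
}}

```text
time: 34.98
position: [610.0, 15.8, 293.3]
ee_rot: [2.137, 2.297, 0.008]
force: [0.8, -0.1, 0.8]
grip_width: 49.8
```

Emit:
{"fn": "carry_out", "kwargs": {
  "rows": [0,0,0,0,0,0,0,0]
}}

```text
time: 35.15
position: [609.2, 16.1, 289.5]
ee_rot: [2.138, 2.299, 0.004]
force: [-0.8, -0.7, -0.5]
grip_width: 50.0
```

```bash
python3 - <<'E'
from h import *
c=save('wrist','w24.png');P=cloud(c).reshape(-1,3)
d=P-np.array([607.6,17.5,0]);a=np.radians(4.1);u=d[:,0]*np.cos(a)+d[:,1]*np.sin(a);v=-d[:,0]*np.sin(a)+d[:,1]*np.cos(a);z=P[:,2]
m=(abs(u)<70)&(abs(v)<78)&(z>174)&(z<192);q=P[m];print('board z',np.median(q[:,2]),'v edges',np.percentile(v[m],[.5,99.5]))
A=np.c_[u[m],v[m],np.ones(m.sum())];print('plane',np.linalg.lstsq(A,z[m],rcond=None)[0])
m=(abs(u)<30)&(abs(v)<75)&(z>208)&(z<226);print('bar',rect(P[m][:,:2]),np.median(z[m]))
m=(np.hypot(u,v)<130)&(z>164)&(z<192)
c=save('scene','scene24.png');c2=save('side','side24.png')
cv2.imwrite('pics/c24.png',np.hstack([cv2.resize(c['color'][150:270,220:350],(390,360)),cv2.resize(c2['color'][100:220,235:365],(390,360))]))
plan(608,17,280,4,n=1)
E
```

```text
board z 182.93301806415388 v edges [-68.42909256  69.18477252]
plane [ 3.60398130e-04 -2.49762391e-03  1.82938878e+02]
bar [608.7  17.3 -85.6 119.4  15.9] 218.7304190036151
t 35.3 pos [607.6  16.6 286.4] yaw 4.16 tilt 0.12 w 50.1 F [-1.5 -0.3  0.1] j7 0.17 dyaw -0.2 N 1
0.0004,0.0004,0.0064,0.16
```

View pics/c24.png

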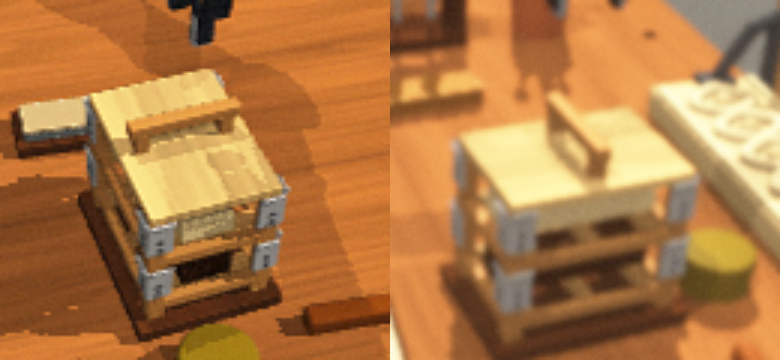

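View pics/w24.png

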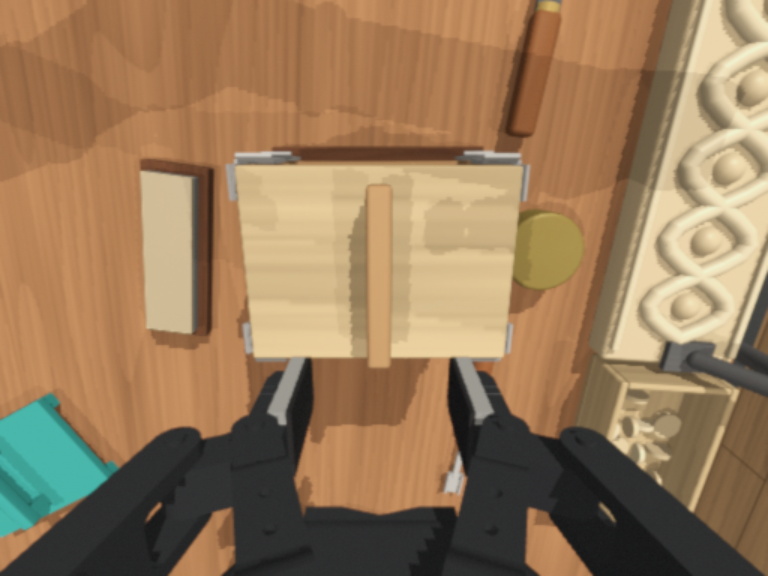

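The cover sits inside all four lips and is level (tilt about 0.003 rad). Its board top is at 182.9 mm (182 expected) and its bar is at (608.7, 17.3), about 1 mm from the tray centre. Handing in.

```bash
python3 -c "
from h import *
print(bot.hand_in())"
```

```text
the job is handed in; nothing more can be done
None
```

I put both panels away and closed the rack: walnut on the bottom tray, then the loose tray, the limewood panel and the plywood cover. I handed the job in at about 35 s; no verdict came back.

**Last checks (wrist camera):**

| Item | Centre x, y (mm) | Angle | Compared with | Height |
|---|---|---|---|---|
| Walnut panel (measured before the tray went on) | 608.7, 19.0 | 4.0° | bottom tray at about 607.7, 18.3, 4.2° | top 72.9 mm (74 expected) |
| Loose tray | 607.6, 17.3 | 4.0° | bottom tray at about 607.7, 18.3, 4.2° | lip tops 172–174 mm (174 expected) |
| Limewood panel | 609.0, 16.4 | 4.0° | loose tray | top 140.9 mm (142 expected) |
| Cover | 608.7, 17.3 | 4.4° | loose tray | board top 182.9 mm (182 expected), tilt about 0.003 rad |

The tray and cover both touched down at the heights I had worked out for a full seat. I released every part under light contact of 6–10 N. I steered clear of the bystanders and the turquoise look-alike, but did not measure their positions again at the end.

**What went wrong or disagreed:**
- **Tool height reading:** the reported tool height was about 42 mm below where the fingertips really were in the wrist and side camera images. Because of this, the first walnut grasp closed on air above the panel without moving it. I corrected for the offset from then on, and the later contact heights agreed with it.
- **Camera positions:** the scene and side cameras differed from each other by 3–5 mm in x, so I relied on wrist camera measurements for fitting the parts.

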